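# Open the gear housing of the sharpening machine

## Task

The gear is to be changed, so take the cover plate off the sharpening machine's gear housing: pull out the lock pin and stand it in the empty steel tin, push the cover from behind so that it slides out over the front of the machine to its stop, then lift it straight off its pins by the projecting end and lay it flat on the floor of the parts tray, beside the spanner. Lower both parts into place rather than dropping them, and leave everything else on the bench where it is.

Things in the scene. Friction and masses are not known exactly. Their poses are not given: they have to be found in the camera images.
- machine: Fixed sharpening machine, grey housing 410 x 170 mm. Origin on the bench under the shut cover's centre; x from the front end (x=-90 mm) to the back (+320), z up. The cover lies on a level face at z=100 mm between two fixed cheeks (inner faces y=+-33 mm, tops z=112, x=-90 to +90). At the back, across the machine at x=318 mm, a tool-rest bar, top z=194 mm.
- deck (a point): Middle of the open flat deck behind the shut cover, 100 mm above the bench, at x=122 mm of the machine: room for closed fingers to go down behind the cover. The deck runs from the cover's rear end (x=90 mm) to a round grinding stone, 156 mm diameter, near edge x=154 mm, centre x=232 mm, top at z=136 mm.
- stud (a point): Top of the fixed upright headed stud in front (x=-72, y=0 of the machine): neck 8 mm, head 13 mm diameter, head from z=111.5 to 116 mm. Its head holds the shut cover down.
- dowel (a point): Top of the fixed upright plain dowel, 8 mm diameter (x=5, y=0, z=113 mm of the machine). It runs in a straight slot of the cover and stops it at the end of its 40 mm travel.
- socket (a point): Mouth of the upright socket of the lock pin (x=72, y=0, z=100 mm of the machine), under the cover: 13 mm square, 55 mm deep.
- cover: Loose flat aluminium cover plate 180 (x) x 62 (y) x 10 mm, about 0.26 kg. Origin at the centre of its underside. Shut: origin at x=0, y=0, z=100 mm of the machine, axes as the machine's, front end flush with the machine's, 2 mm from each cheek, so that only its rear end face can be got at. The lock pin passes through a 15 mm hole at its x=72 mm and keeps it from sliding.
- cover_rear (a point): Middle of the cover's rear end face (x=+90 mm of the cover), 62 mm wide, 10 mm high, facing the deck. With the pin out, pushing here slides the cover freely (a few N) 40 mm along the machine's -x, to a firm stop on the dowel.
- cover_front (a point): Middle of the cover's front end face (x=-90 mm of the cover). At the stop, 40 mm of this end stands out in the air over the machine's front end, to be gripped across its 62 mm width from above.
- keyhole (a point): Centre of the keyhole's 20 mm square opening, on the cover's top face (x=-32 mm of the cover); a slot 12 mm wide runs from it to the front. At the stop the opening is round the stud's head and the cover lifts straight up.
- lock_pin: Loose lock pin, 110 mm long, about 70 g: steel rod of 10 mm diameter (lower 60 mm) with a turned wooden handle of 24 mm diameter (upper 50 mm). Origin at the lower tip of the rod, z along the pin towards the handle. It starts upright in its socket, through the cover: tip 50 mm above the bench, underside of the handle on the cover at z = 110 mm, top at 160 mm. Pull it straight up.
- tin: Fixed upright steel tin, open at the top, empty: 70 mm outside and 64 mm inside diameter, 85 mm high, floor 5 mm thick. Origin at the centre of its underside. The pin may lean in it.
- tray: Fixed open steel parts tray, outside 260 (x) x 200 (y) x 30 mm high, walls and floor 5 mm thick. Origin at the centre of its underside. A spanner lies along its +y side; the rest of the floor is free for the cover, laid lengthwise.
- spanner: Bystander: loose steel spanner 150 mm long in the tray, lying along the tray's x near its +y wall. Origin at the middle of its length, x along it.
- glue: Bystander: loose upright white glue bottle, 56 mm diameter, 150 mm high. Origin at the centre of its underside.
- slip_stone: Bystander: loose white sharpening slip 45 x 100 x 14 mm lying on the grinding stone. Origin at the centre of its underside.
- mallet: Bystander: loose hammer 260 mm long lying on the bench at the left.
- spare_gear: Bystander: loose brass gear wheel, 56 mm diameter, 20 mm high, lying on the bench at the far middle. Origin at the centre of its underside.
- carving: Bystander: loose carved wooden moulding 200 x 55 x 25 mm lying on the bench at the right. Fixed on the bench as well: a jar of chisels, small drawers and a box along the right edge, a vise at the far left, a thick plank and a board along the far edge.
Not all that is in view belongs to the job. There is more than one size of the lock_pin; the one meant has the size given above. Of the things shaped like the cover, the aluminium one is meant.

How it is judged (in metres and radians):
On the way, in this order (a step that is already met when the one before it is completed fails the run):
1. the lock pin is pulled up clear of the cover (z of lock_pin in the frame of machine above 0.108 m), for 0.1 s.
2. the cover is slid out to the front, still lying on the housing (x of cover in the frame of machine below -0.034 m and z of cover in the frame of machine below 0.106 m), for 0.1 s.
3. the cover is lifted clear of its pins (z of cover in the frame of machine above 0.122 m), for 0.1 s.
At the end, for the whole second after the job is handed in: Pin at rest in the tin, handle up, tip on its floor (within 33 mm of its axis, 20 mm of its underside; leaning under 43 deg); cover at rest flat on the tray's floor (underside within 9 mm of the tray's underside, tilt under 3 deg, centre within 80 mm of the tray's) (horizontal distance between lock_pin and tin below 0.033 m and z of lock_pin in the frame of tin below 0.02 m and angle between lock_pin's own z axis and vertical below 0.75 rad and horizontal distance between cover and tray below 0.08 m and z of cover in the frame of tray below 0.009 m and angle between cover's own z axis and vertical below 0.05 rad and linear speed of each of cover, lock_pin below 0.02 m/s); the robot touches nothing.
It fails at once if the cover is let fall (loose and faster than 0.7 m/s) (linear speed of cover above 0.7 m/s and contact force between the fingers and cover below 0.5 N).
It fails at once if the lock pin is let fall (loose and faster than 0.8 m/s) (linear speed of lock_pin above 0.8 m/s and contact force between the fingers and lock_pin below 0.5 N).
It fails at once if a bystander is moved by more than 25 mm (distance of any of spanner, glue, slip_stone, mallet, spare_gear, carving from where it was at the start of the episode above 0.025 m).
It fails at once if the glue bottle is knocked over (angle between glue's own z axis and vertical above 0.5 rad).
It also fails if it takes over 67 s, if anything falls off the work surface, if the arm or the gripper's body presses on something with over 40 N, if the wrist force passes 120 N, or if a joint passes its speed limit or range.

## Robot

A 6-joint arm with a two-finger parallel gripper is mounted at the origin on the work surface. World frame = base frame: x ahead of the robot, y to its left, z up, the work surface at z = 0. Lengths are in mm, angles in rad, forces in N, time in s.
With the tool pointing down it reaches from about 400 to 925 mm from the base axis. Payload 12.5 kg.
Tool frame: the origin (TCP) lies at the very end of the fingers, on their centre line; the grasp point (between the pads) lies behind it (env.grip_depth is the z of the grasp point in the tool frame, in mm); z points along the fingers, y is the line along which they close (so a half turn about z gives the same grasp; the last joint's range is limited). The gripper opens to 95 mm and grips with 3 to 60 N. Pads are 20 mm wide; open, the fingers measure 119 mm over their backs; the gripper's body (75 mm by 180 mm) begins 59 mm behind the grasp point.
Start: joints at [-1.292, 0.491, 1.559, -0, 1.092, -0.106], TCP at [234.633, -579.308, 186.961] pointing down, gripper open.
Joint ranges: [-3.1, 3.1], [-0.84, 2.19], [0.05, 2.79], [-1.13, 4.28], [0.06, 2.93], [-2.69, 2.69]. Speed limits (rad/s): [2.22, 2.22, 2.79, 3.14, 3.14, 3.14].

## Interface

Orientations are given as [roll, pitch, yaw] about the fixed x, y, z axes, in that order (R = Rz(yaw) Ry(pitch) Rx(roll)).
In Python, from cell import env, optics gives the robot as it stands.
- The arm moves only by the tool step_arm, never from a script. Its argument "moves" is a list of rows, each an object of numbers: "tx", "ty", "tz": the shift along the tool's x, y, z in mm; "roll": the turn about the tool's z in rad. In form: [{"tx": .., "ty": .., "tz": .., "roll": ..}, ...]. A call has 1 to 12 rows; each row is the pose to reach, as a shift and turn from the pose commanded when the call began, along the tool's axes at that moment; what a row does not reach only later rows make up. A row lasts 1/12 s, in which the tool goes at most 41.7 mm and 7.16 degrees, less where a joint would pass 70% of its speed; a pose out of reach is approached as far as the arm can. A call with a gripper value outside its range is refused whole. "grip" is the finger opening in mm, from 0 to 95.1, set as the call begins (left out, the last holds). The fingers move at their own pace and stop on an object; the grip force is fixed at half the most. Time passes only in rows, so rows that repeat a pose let the fingers close. It gives the time, the measured TCP pose, the force, the opening and the grip force at its end, in the units of the state.
- env.state(): the state, without advancing time (a new reading comes with each control period).
- optics.read_camera(name): name is "scene" or "side" or "wrist"; returns a dict with "pixels" (400x640x3 uint8, blue, green, red), "mtx" (3x3 intrinsics, pixels), "view" (4x4, takes a point from world to camera coordinates). Camera axes: x right, y down, z forward; pixel columns grow to the right and rows downward; lengths in mm; the calibration is good to about 2 mm. A picture is of the moment at which its call begins. There is no depth.
- env.job_done(): hands the job in; it is judged then, once.
The state is a dict: "t": time; "joints": joint angles; "qvel": joint speeds; "tau": joint torques, N m; "eef_pos": TCP position; "tcp_rot": TCP orientation; "ft_force": force on the tool from outside, world axes, zero at the start; "moment": the same for the moment, N m; "opening": opening from 0.0 (shut) to 1.0 (fully open); "grip_force": force on a finger pad.
Only numpy, scipy, OpenCV 4.12 (cv2) and the standard library are available. Lean on these libraries where they do the work, as an engineer would, in place of code of your own. Each camera call takes 0.05 s, during which the arm holds its last target. There are 200 camera calls.

## Working session

There is one attempt and no reset: what is moved stays moved. The work goes in short steps, Python scripts to look and compute and a tool call to move; the robot and the scene stay as the last step left them, time stands still between calls to the robot, and variables do not carry over. Pictures are saved under pics/ and viewed, at most 10 in all, crops included, and the job is handed in when it is done.

Besides the shell and the picture viewer there is one more tool, called after ">>>" in YAML: its name, and indented under it one key for each argument. step_arm: Moves the arm, as the interface text tells. Its arguments: {"type":"object","properties":{"moves":{"type":"array"},"grip":{"type":"number"}},"required":["moves"]}

```bash
ls; mkdir -p pics
cat > h.py <<'E'
import numpy as np, cv2, json
from cell import env, optics
def snap(n,f):
    c=optics.read_camera(n); cv2.imwrite(f'pics/{f}.png',c['pixels']); np.savez(f'pics/{f}.npz',m=c['mtx'],v=c['view']); return c
def P(f):
    d=np.load(f'pics/{f}.npz'); return d['m']@d['v'][:3]
def tri(*obs):
    A=[]
    for f,u,v in obs:
        p=P(f); A+= [u*p[2]-p[0], v*p[2]-p[1]]
    A=np.array([a/np.linalg.norm(a[:3]) for a in A]); X=np.linalg.lstsq(A[:,:3],-A[:,3],rcond=None)[0]
    return X,[ (np.round(proj(f,X)-[u,v],1)).tolist() for f,u,v in obs]
def proj(f,X):
    q=P(f)@np.append(X,1); return q[:2]/q[2]
def onz(f,u,v,z):
    p=P(f); A=np.array([u*p[2]-p[0], v*p[2]-p[1]]); return np.linalg.solve(A[:,:2],-A[:,3]-A[:,2]*z)
E
python3 - <<'E'
from h import *
for n in ("scene","side","wrist"): 
    snap(n,n+"0"); d=np.load(f'pics/{n}0.npz'); print(n,np.round(-d['v'][:3,:3].T@d['v'][:3,3]),d['m'][0,0])
print(env.state(),env.grip_depth)
a=[cv2.imread(f'pics/{n}0.png') for n in ("scene","side")]
E
```

```text
pics
scene [1147. -512.  927.] 379.27875394181297
side [-542. -205.  923.] 435.70417283492577
wrist [ 303. -550.  384.] 278.4197001053298
{'t': 0.15, 'joints': array([-1.29155631e+00,  4.91402364e-01,  1.55931865e+00, -1.58273797e-06,
        1.09167627e+00, -1.05610359e-01]), 'qvel': array([-0.00038384, -0.00147775, -0.00110484, -0.00067118, -0.00044454,
       -0.00018239]), 'tau': array([ 6.06782942e-04, -6.12891841e+01, -2.58277720e+01,  6.91862544e-02,
        4.73674061e-02, -7.66123821e-05]), 'eef_pos': array([ 234.59770619, -579.08724061,  186.5044626 ]), 'tcp_rot': array([-3.14079236e+00, -8.34232937e-05,  3.84851075e-01]), 'ft_force': array([ 0.36417352,  0.20333534, -0.02491619]), 'moment': array([-0.01809803,  0.04976734,  0.01457734]), 'grip_force': 0.0, 'opening': 1.0012342083491204} -18.8
```

View pics/scene0.png

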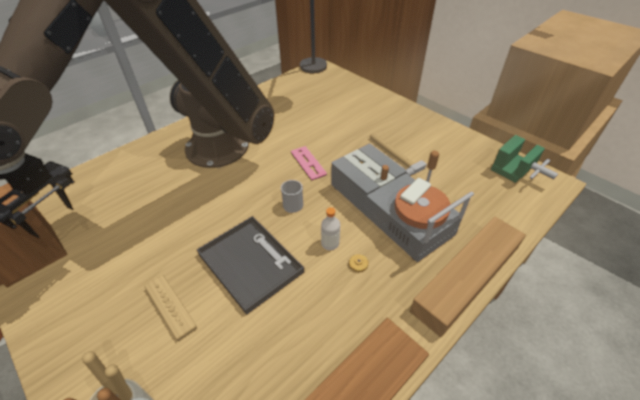

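View pics/side0.png

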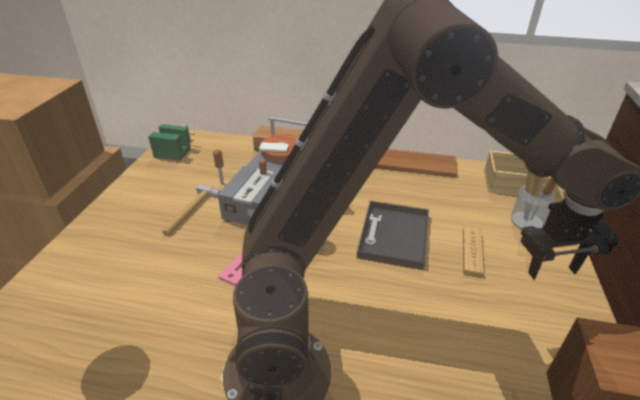

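The scene view shows the machine around (400,200), the lock pin handle at (384,172), the tin at (291,195), the tray at (250,263), and the pink decoy plate at (308,162). There is a second, larger pin behind the machine at (432,160). In the side view the arm hides part of the machine.

Run:
```python
from h import *
for n,u,v,z in [("pin top",384,167,160),("tin top",292,185,85),("tin base",292,209,0),("tray c",250,263,5),("trayL",197,253,30),("trayFar",253,219,30),("trayR",304,266,30),("trayN",247,309,30),("cover front",347,156,110),("glue top",331,211,150),("gear",358,263,20),("pin2 top",433,152,150),("bar L",396,243,100)]:
    print(n,onz("scene0",u,v,z).round())
print(tri(("scene0",384,167),("side0",264,160)))
d=np.load('pics/wrist0.npz'); print(d['v'].round(3)); R=d['v'][:3,:3]
im=[cv2.imread('pics/scene0.png')[130:280,260:480]]
cv2.imwrite('pics/crop0.png',cv2.resize(im[0],None,fx=3.6,fy=3.6,interpolation=cv2.INTER_CUBIC))
```

```text
pin top [641. 225.]
tin top [443.  18.]
tin base [460.  -3.]
tray c [ 541. -232.]
trayL [ 422. -331.]
trayFar [ 429. -135.]
trayR [ 671. -136.]
trayN [ 667. -330.]
cover front [486. 227.]
glue top [651. -12.]
gear [764. -14.]
pin2 top [696. 403.]
bar L [825.  65.]
(array([640.04413165, 226.11340947, 158.84506248]), [[0.0, -0.1], [0.0, 0.0]])
[[ 3.75000e-01 -9.27000e-01 -1.00000e-03 -6.22937e+02]
 [-8.95000e-01 -3.63000e-01  2.60000e-01 -2.82000e+01]
 [-2.41000e-01 -9.60000e-02 -9.66000e-01  3.90933e+02]
 [ 0.00000e+00  0.00000e+00  0.00000e+00  1.00000e+00]]
```

View pics/crop0.png

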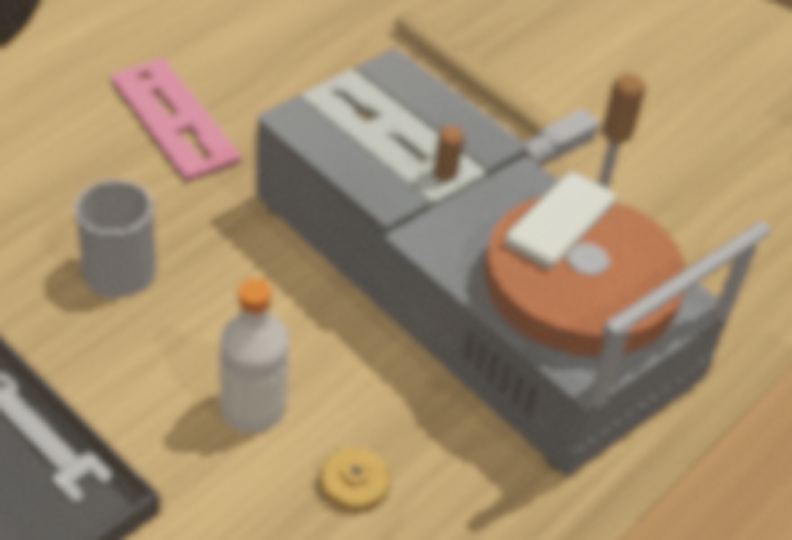

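The crop shows the machine's long axis lying almost along world +x. The two-view fix of the pin top gives z=159, where 160 is expected, so it is consistent. I'll move to a wrist view over the middle of the bench.

>>> step_arm:
  moves:
    - {"tx":20,"ty":-20,"tz":-20,"roll":0.05}
    - {"tx":45,"ty":-45,"tz":-30,"roll":0.1}
    - {"tx":72,"ty":-72,"tz":-40,"roll":0.15}
    - {"tx":100,"ty":-100,"tz":-50,"roll":0.2}
    - {"tx":128,"ty":-128,"tz":-60,"roll":0.25}
    - {"tx":156,"ty":-156,"tz":-70,"roll":0.3}
    - {"tx":184,"ty":-184,"tz":-80,"roll":0.35}
    - {"tx":212,"ty":-212,"tz":-90,"roll":0.385}
    - {"tx":240,"ty":-240,"tz":-100,"roll":0.385}
    - {"tx":268,"ty":-268,"tz":-113,"roll":0.385}
    - {"tx":296,"ty":-296,"tz":-113,"roll":0.385}
    - {"tx":320,"ty":-320,"tz":-113,"roll":0.385}

```text
t: 1.15
eef_pos: [411.6, -160.4, 300.7]
tcp_rot: [3.141, -0.001, 0.0]
ft_force: [0.7, -0.9, -0.0]
opening: 1.001
grip_force: 0.0
```

>>> step_arm:
  moves:
    - {"tx":10,"ty":-25,"tz":0,"roll":0}
    - {"tx":20,"ty":-60,"tz":0,"roll":0}
    - {"tx":35,"ty":-95,"tz":0,"roll":0}
    - {"tx":50,"ty":-130,"tz":0,"roll":0}
    - {"tx":70,"ty":-160,"tz":0,"roll":0}
    - {"tx":70,"ty":-160,"tz":0,"roll":0}
    - {"tx":70,"ty":-160,"tz":0,"roll":0}

```text
t: 1.73
eef_pos: [481.3, -1.3, 299.4]
tcp_rot: [3.142, 0.001, 0.003]
ft_force: [-0.4, -0.4, 0.1]
opening: 0.995
grip_force: 0.0
```

Run:
```python
from h import *
snap("wrist","w1"); snap("side","side1"); print(env.state()['eef_pos'])
```

```text
[480.73672235  -2.96570829 299.69385511]
```

>>> step_arm:
  moves:
    - {"tx":15,"ty":-30,"tz":0,"roll":0}
    - {"tx":40,"ty":-60,"tz":0,"roll":0}
    - {"tx":65,"ty":-90,"tz":0,"roll":0}
    - {"tx":90,"ty":-120,"tz":0,"roll":0}
    - {"tx":110,"ty":-150,"tz":0,"roll":0}
    - {"tx":110,"ty":-150,"tz":0,"roll":0}
    - {"tx":110,"ty":-150,"tz":0,"roll":0}

```text
t: 2.42
eef_pos: [591.4, 147.0, 299.1]
tcp_rot: [3.141, 0.001, -0.0]
ft_force: [-0.5, -0.7, -0.1]
opening: 0.997
grip_force: 0.0
```

Run:
```python
from h import *
snap("wrist","w2"); print(env.state()['eef_pos'],env.state()['t'])
```

```text
[590.95815423 146.23106842 299.4877399 ] 2.4667
```

View pics/w1.png

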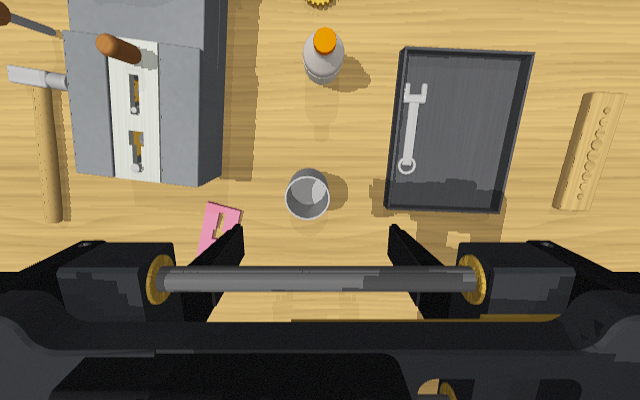

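View pics/w2.png

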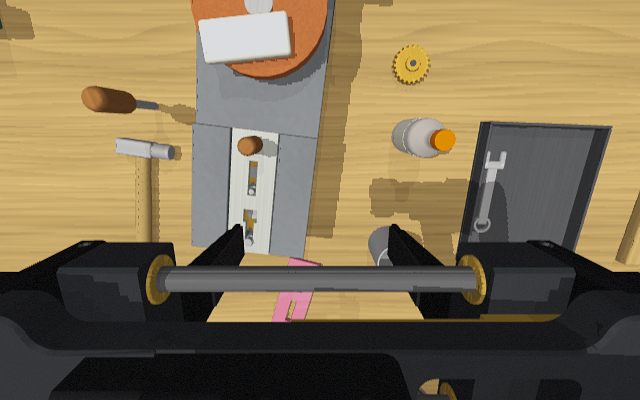

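w1 shows the pin handle at (110,47), the cover's front end near (137,180), the tin at (307,195) and the tray from (403,47) to (500,212). In w2 the pin is at (249,146), the cover rear edge at y≈128 and the cover front at y≈252. I'll enlarge both crops in one picture.

Run:
```python
from h import *
a=cv2.imread('pics/w1.png')[25:190,60:220]; b=cv2.imread('pics/w2.png')[115:265,185:325]
f=lambda i:cv2.resize(i,None,fx=400/i.shape[1],fy=400/i.shape[1],interpolation=cv2.INTER_CUBIC)
a,b=f(a),f(b); h=max(a.shape[0],b.shape[0])
pad=lambda i:cv2.copyMakeBorder(i,0,h-i.shape[0],0,0,cv2.BORDER_CONSTANT)
cv2.imwrite('pics/crop1.png',np.hstack([pad(a),pad(b)])); print(h)
```

```text
429
```

View pics/crop1.png

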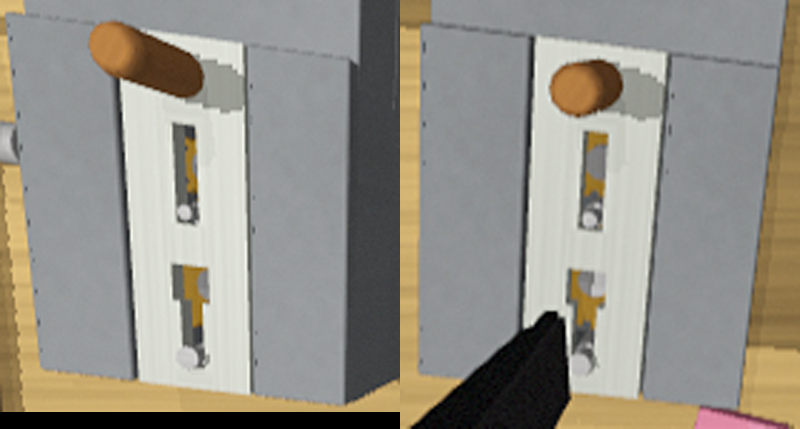

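Run:
```python
from h import *
L=lambda x,y:("w1",60+x/2.5,25+y/2.5)
Rr=lambda x,y:("w2",185+(x-400)/2.857,115+y/2.857)
def s(n,*o):
    X,r=tri(*o); print(n,X.round(1),r); return X
s("pintop",L(112,48),Rr(572,90)); s("pintop+s",L(112,48),Rr(572,90),("scene0",384.5,166))
st=s("stud",L(190,356),Rr(583,361)); dw=s("dowel",L(185,212),Rr(590,216))
a=s("FR",L(250,393),Rr(639,398)); b=s("RR",L(244,42),Rr(667,52))
print(np.degrees(np.arctan2(*(dw-st)[1::-1])),np.degrees(np.arctan2(*(b-a)[1::-1])),np.linalg.norm(b-a),np.linalg.norm(dw-st))
fl=onz("w1",*L(138,379)[1:],110); rl=onz("w2",*Rr(535,36)[1:],110);print("FL,RL",fl,rl)
print("tin w1",onz("w1",307.5,194,85), "scene",onz("scene0",292,185.5,85))
print("tray w1",[onz("w1",*p,30).round() for p in [(403,47),(534,52),(501,213),(385,208)]])
print("spanner",[onz("w1",*p,10).round() for p in [(415,92),(406,167),(425,92)]])
print("glue",onz("w1",325,40,150),"w2",onz("w2",443,140,150))
```

```text
pintop [640.1 233.5 156.2] [[-0.1, 0.1], [0.1, -0.1]]
pintop+s [639.3 231.8 158.8] [[-0.1, 0.3], [1.0, 0.8], [0.5, -0.0]]
stud [498.3 247.6 115. ] [[0.3, -0.4], [-0.2, 0.3]]
dowel [574.2 240.5 110.4] [[0.4, -0.5], [-0.3, 0.4]]
FR [476.5 219.7 112.2] [[-0.0, 0.0], [0.0, -0.0]]
RR [654.5 198.9 109.6] [[-0.2, 0.2], [0.1, -0.2]]
-5.334475853594841 -6.664710962010605 179.20756613922387 76.40300598818062
FL,RL [483.90788767 282.83047157] [661.58199083 260.82596892]
tin w1 [453.36747998  12.88977524] scene [444.92484389  16.91598125]
tray w1 [array([ 669., -131.]), array([ 663., -330.]), array([ 406., -326.]), array([ 415., -121.])]
spanner [array([ 608., -162.]), array([ 484., -158.]), array([ 608., -178.])]
glue [646.69572057  -9.35521458] w2 [647.33992328  -6.39263042]
```

Several fits agree: machine yaw ≈ -0.117 rad, cover centre ≈ (569,240.5), top z ≈ 110, pin at ≈ (640.3,232.5). The measured sizes are 179 mm (180 given) and 142.5 mm (144 given). Next I go to the pin.

>>> step_arm:
  moves:
    - {"tx":12,"ty":-21,"tz":15,"roll":0.06}
    - {"tx":25,"ty":-43,"tz":40,"roll":0.117}
    - {"tx":37,"ty":-65,"tz":65,"roll":0.117}
    - {"tx":49.5,"ty":-86,"tz":90,"roll":0.117}
    - {"tx":49.5,"ty":-86,"tz":95,"roll":0.117}
    - {"tx":49.5,"ty":-86,"tz":110,"roll":0.117}
    - {"tx":49.5,"ty":-86,"tz":130,"roll":0.117}
    - {"tx":49.5,"ty":-86,"tz":150,"roll":0.117}
    - {"tx":49.5,"ty":-86,"tz":165,"roll":0.117}
    - {"tx":49.5,"ty":-86,"tz":171,"roll":0.117}
    - {"tx":49.5,"ty":-86,"tz":171,"roll":0.117}

```text
t: 3.38
eef_pos: [640.2, 231.5, 128.5]
tcp_rot: [3.141, 0.001, -0.119]
ft_force: [0.5, -0.2, -0.7]
opening: 1.004
grip_force: 0.0
```

>>> step_arm:
  grip: 18
  moves:
    - {"tx":0,"ty":0,"tz":0,"roll":0}
    - {"tx":0,"ty":0,"tz":0,"roll":0}
    - {"tx":0,"ty":0,"tz":0,"roll":0}
    - {"tx":0,"ty":0,"tz":0,"roll":0}
    - {"tx":0,"ty":0,"tz":0,"roll":0}
    - {"tx":0,"ty":0,"tz":0,"roll":0}
    - {"tx":0,"ty":0,"tz":0,"roll":0}
    - {"tx":0,"ty":0,"tz":0,"roll":0}
    - {"tx":0,"ty":0,"tz":0,"roll":0}
    - {"tx":0,"ty":0,"tz":0,"roll":0}
    - {"tx":0,"ty":0,"tz":0,"roll":0}
    - {"tx":0,"ty":0,"tz":0,"roll":0}

```text
t: 4.38
eef_pos: [640.7, 233.3, 128.9]
tcp_rot: [3.141, -0.0, -0.117]
ft_force: [0.5, -2.4, 2.1]
opening: 0.22
grip_force: 1.0
```

>>> step_arm:
  grip: 5
  moves:
    - {"tx":0,"ty":0,"tz":0,"roll":0}
    - {"tx":0,"ty":0,"tz":0,"roll":0}
    - {"tx":0,"ty":0,"tz":0,"roll":0}
    - {"tx":0,"ty":0,"tz":0,"roll":0}

```text
t: 4.72
eef_pos: [640.7, 233.3, 128.9]
tcp_rot: [3.141, -0.0, -0.117]
ft_force: [-0.0, -1.1, 0.6]
opening: 0.19
grip_force: 28.3
```

>>> step_arm:
  moves:
    - {"tx":0,"ty":0,"tz":-6,"roll":0}
    - {"tx":0,"ty":0,"tz":-14,"roll":0}
    - {"tx":0,"ty":0,"tz":-24,"roll":0}
    - {"tx":0,"ty":0,"tz":-36,"roll":0}
    - {"tx":0,"ty":0,"tz":-50,"roll":0}
    - {"tx":0,"ty":0,"tz":-64,"roll":0}
    - {"tx":0,"ty":0,"tz":-78,"roll":0}
    - {"tx":0,"ty":0,"tz":-88,"roll":0}
    - {"tx":0,"ty":0,"tz":-94,"roll":0}
    - {"tx":0,"ty":0,"tz":-96,"roll":0}
    - {"tx":0,"ty":0,"tz":-96,"roll":0}
    - {"tx":0,"ty":0,"tz":-96,"roll":0}

```text
t: 5.72
eef_pos: [640.5, 233.3, 224.4]
tcp_rot: [3.141, 0.001, -0.117]
ft_force: [1.1, 0.6, -1.4]
opening: 0.195
grip_force: 27.9
```

Run:
```python
from h import *
c=snap("scene","s2"); s=env.state(); print(s['eef_pos'],s['opening'],s['grip_force'],s['t'])
a=c['pixels'][90:230,250:460]
cv2.imwrite('pics/crop2.png',cv2.resize(a,None,fx=3.7,fy=3.7,interpolation=cv2.INTER_CUBIC))
```

```text
[640.42087425 233.29229945 224.10552107] 0.19332789823326263 27.938463918035268 5.7667
```

View pics/crop2.png

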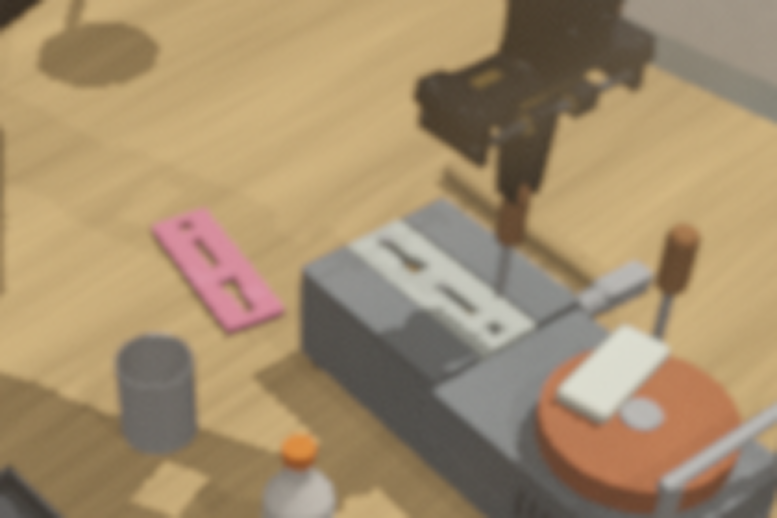

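The pin hangs upright in the fingers, tip near scene pixel (385,167), and the cover hole is free. The tin rim ellipse is centred near scene (292,187). I'll fix the tin from two views.

Run:
```python
from h import *
print(proj("s2",[640.4,233.3,146]))
for v in (186,187.3): print(tri(("w1",307.5,194),("s2",292.2,v)), onz("s2",292.2,v,85))
a=cv2.imread('pics/w1.png')[160:230,275:345]; b=cv2.imread('pics/s2.png')[170:220,265:320]
f=lambda i:cv2.resize(i,(390,int(390*i.shape[0]/i.shape[1])),interpolation=cv2.INTER_CUBIC)
a,b=f(a),f(b); b=cv2.copyMakeBorder(b,0,a.shape[0]-b.shape[0],0,0,cv2.BORDER_CONSTANT)
cv2.imwrite('pics/crop3.png',np.hstack([a,b]))
```

```text
[385.18298435 169.06954834]
(array([454.35083159,  11.86502657,  92.51637678]), [[0.5, 0.6], [0.4, 0.0]]) [447.12400597  15.88058436]
(array([452.80863981,  12.25382387,  85.47396189]), [[0.4, 0.4], [0.3, 0.0]]) [451.66168515  12.0080921 ]
```

View pics/crop3.png

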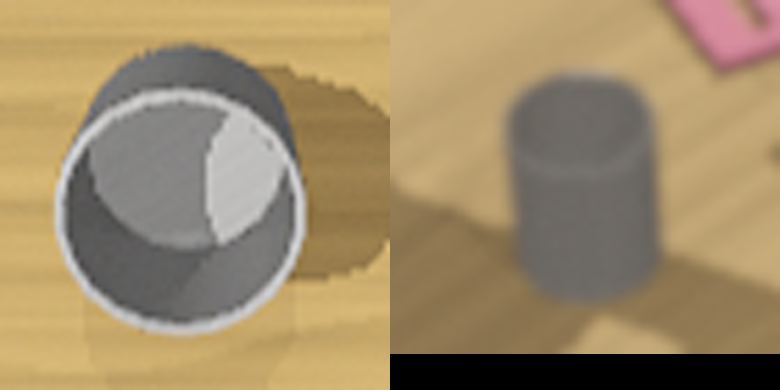

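In the enlarged w1 crop the tin rim centre is at pixel (307.4,197.9); in the scene view it is at (291.9,187.2).

Run:
```python
from h import *
print(tri(("w1",307.4,197.9),("s2",291.9,187.2)),onz("w1",307.4,197.9,85),onz("s2",291.9,187.2,85))
```

```text
(array([446.72831473,  13.6796908 ,  81.00753863]), [[-0.3, -0.3], [-0.2, -0.0]]) [447.22398144  13.06989246] [450.64843443  11.61637301]
```

>>> step_arm:
  moves:
    - {"tx":-7,"ty":10,"tz":0,"roll":0}
    - {"tx":-20,"ty":29,"tz":0,"roll":0}
    - {"tx":-37,"ty":54,"tz":0,"roll":0}
    - {"tx":-56,"ty":82,"tz":0,"roll":0}
    - {"tx":-75,"ty":110,"tz":0,"roll":0}
    - {"tx":-94,"ty":138,"tz":0,"roll":0}
    - {"tx":-113,"ty":166,"tz":0,"roll":0}
    - {"tx":-131,"ty":192,"tz":0,"roll":0}
    - {"tx":-146,"ty":214,"tz":0,"roll":0}
    - {"tx":-157,"ty":230,"tz":0,"roll":0}
    - {"tx":-163,"ty":238,"tz":0,"roll":0}
    - {"tx":-165.4,"ty":241.3,"tz":0,"roll":0}

```text
t: 6.77
eef_pos: [447.5, 12.3, 224.9]
tcp_rot: [3.141, 0.0, -0.118]
ft_force: [0.6, -0.9, 0.0]
opening: 0.192
grip_force: 27.9
```

>>> step_arm:
  moves:
    - {"tx":0,"ty":0,"tz":3,"roll":0}
    - {"tx":0,"ty":0,"tz":10,"roll":0}
    - {"tx":0,"ty":0,"tz":22,"roll":0}
    - {"tx":0,"ty":0,"tz":36,"roll":0}
    - {"tx":0,"ty":0,"tz":50,"roll":0}
    - {"tx":0,"ty":0,"tz":66,"roll":0}
    - {"tx":0,"ty":0,"tz":82,"roll":0}
    - {"tx":0,"ty":0,"tz":96,"roll":0}
    - {"tx":0,"ty":0,"tz":108,"roll":0}
    - {"tx":0,"ty":0,"tz":118,"roll":0}
    - {"tx":0,"ty":0,"tz":125,"roll":0}
    - {"tx":0,"ty":0,"tz":128,"roll":0}

```text
t: 7.77
eef_pos: [448.1, 13.7, 95.4]
tcp_rot: [3.142, 0.002, -0.116]
ft_force: [0.3, 0.1, -0.9]
opening: 0.194
grip_force: 27.9
```

>>> step_arm:
  moves:
    - {"tx":0,"ty":0,"tz":2,"roll":0}
    - {"tx":0,"ty":0,"tz":4,"roll":0}
    - {"tx":0,"ty":0,"tz":6,"roll":0}
    - {"tx":0,"ty":0,"tz":8,"roll":0}
    - {"tx":0,"ty":0,"tz":10,"roll":0}
    - {"tx":0,"ty":0,"tz":11,"roll":0}
    - {"tx":0,"ty":0,"tz":11,"roll":0}
    - {"tx":0,"ty":0,"tz":11,"roll":0}

```text
t: 8.43
eef_pos: [448.3, 13.0, 86.0]
tcp_rot: [3.142, -0.0, -0.117]
ft_force: [0.4, 0.2, -0.1]
opening: 0.193
grip_force: 27.9
```

>>> step_arm:
  moves:
    - {"tx":0,"ty":0,"tz":1,"roll":0}
    - {"tx":0,"ty":0,"tz":2,"roll":0}
    - {"tx":0,"ty":0,"tz":3,"roll":0}
    - {"tx":0,"ty":0,"tz":3,"roll":0}
    - {"tx":0,"ty":0,"tz":3,"roll":0}

```text
t: 8.85
eef_pos: [448.7, 13.0, 83.3]
tcp_rot: [3.142, -0.001, -0.117]
ft_force: [0.9, -0.7, 5.4]
opening: 0.192
grip_force: 29.0
```

The pin stands on the tin floor (5 N contact). I'll release and rise.

>>> step_arm:
  grip: 30
  moves:
    - {"tx":0,"ty":0,"tz":0,"roll":0}
    - {"tx":0,"ty":0,"tz":0,"roll":0}
    - {"tx":0,"ty":0,"tz":0,"roll":0}
    - {"tx":0,"ty":0,"tz":0,"roll":0}
    - {"tx":0,"ty":0,"tz":-2,"roll":0}
    - {"tx":0,"ty":0,"tz":-4,"roll":0}
    - {"tx":0,"ty":0,"tz":-8,"roll":0}
    - {"tx":0,"ty":0,"tz":-14,"roll":0}
    - {"tx":0,"ty":0,"tz":-20,"roll":0}
    - {"tx":0,"ty":0,"tz":-28,"roll":0}
    - {"tx":0,"ty":0,"tz":-36,"roll":0}
    - {"tx":0,"ty":0,"tz":-44,"roll":0}

```text
t: 9.85
eef_pos: [448.3, 13.1, 128.0]
tcp_rot: [3.142, -0.001, -0.117]
ft_force: [-0.6, -0.9, 0.6]
opening: 0.318
grip_force: 0.0
```

>>> step_arm:
  grip: 0
  moves:
    - {"tx":0,"ty":0,"tz":-12,"roll":0}
    - {"tx":0,"ty":0,"tz":-36,"roll":0}
    - {"tx":0,"ty":0,"tz":-64,"roll":0}
    - {"tx":0,"ty":0,"tz":-90,"roll":0}
    - {"tx":0,"ty":0,"tz":-105,"roll":0}
    - {"tx":0,"ty":0,"tz":-110,"roll":0}
    - {"tx":0,"ty":0,"tz":-110,"roll":0}

```text
t: 10.43
eef_pos: [448.5, 13.1, 238.1]
tcp_rot: [3.142, -0.003, -0.117]
ft_force: [-0.5, -0.5, -0.2]
opening: 0.003
grip_force: 0.0
```

Run:
```python
from h import *
snap("scene","s3"); snap("wrist","w3"); s=env.state(); print(s['eef_pos'],s['opening'],s['t'],s['ft_force'])
a=cv2.imread('pics/s3.png')[150:240,250:360]; b=cv2.imread('pics/w3.png')
cv2.imwrite('pics/crop4.png',np.vstack([cv2.resize(a,(366,300)),cv2.resize(b,(366,229))]))
```

```text
[447.75580833  13.11956368 236.2812486 ] 0.004611285598337525 10.5333 [ 0.19541589  0.12918448 -0.49873227]
```

View pics/crop4.png

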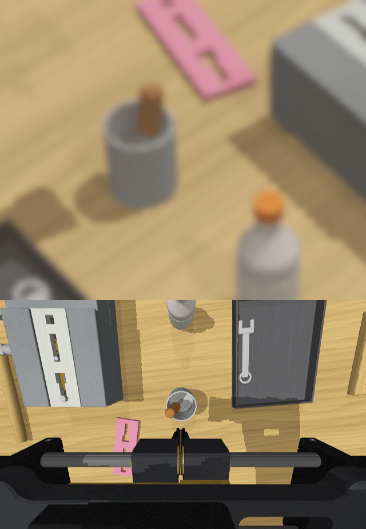

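The pin leans in the tin, handle up, at crop (150,110) and in the wrist view. Next I go to the deck point, fingers closed.

>>> step_arm:
  moves:
    - {"tx":10,"ty":-11,"tz":0,"roll":0}
    - {"tx":30,"ty":-33,"tz":0,"roll":0}
    - {"tx":52,"ty":-58,"tz":0,"roll":0}
    - {"tx":74,"ty":-83,"tz":0,"roll":0}
    - {"tx":96,"ty":-108,"tz":0,"roll":0}
    - {"tx":118,"ty":-132,"tz":0,"roll":0}
    - {"tx":140,"ty":-157,"tz":0,"roll":0}
    - {"tx":162,"ty":-181,"tz":0,"roll":0}
    - {"tx":184,"ty":-206,"tz":0,"roll":0}
    - {"tx":204,"ty":-228,"tz":0,"roll":0}
    - {"tx":215.4,"ty":-240.6,"tz":0,"roll":0}
    - {"tx":215.4,"ty":-240.6,"tz":0,"roll":0}

```text
t: 11.53
eef_pos: [691.8, 229.9, 233.4]
tcp_rot: [3.141, 0.003, -0.116]
ft_force: [0.2, 0.4, -0.3]
opening: 0.007
grip_force: 0.0
```

>>> step_arm:
  moves:
    - {"tx":0,"ty":0,"tz":10,"roll":0}
    - {"tx":0,"ty":0,"tz":28,"roll":0}
    - {"tx":0,"ty":0,"tz":48,"roll":0}
    - {"tx":0,"ty":0,"tz":68,"roll":0}
    - {"tx":0,"ty":0,"tz":88,"roll":0}
    - {"tx":0,"ty":0,"tz":105,"roll":0}
    - {"tx":0,"ty":0,"tz":118,"roll":0}
    - {"tx":0,"ty":0,"tz":126,"roll":0}
    - {"tx":0,"ty":0,"tz":130,"roll":0}
    - {"tx":0,"ty":0,"tz":132,"roll":0}
    - {"tx":0,"ty":0,"tz":132,"roll":0}

```text
t: 12.45
eef_pos: [690.4, 226.8, 105.1]
tcp_rot: [-3.142, -0.0, -0.117]
ft_force: [-0.2, 0.1, 0.4]
opening: 0.004
grip_force: 0.0
```

>>> step_arm:
  moves:
    - {"tx":-2,"ty":0,"tz":1,"roll":0}
    - {"tx":-6,"ty":0,"tz":1.5,"roll":0}
    - {"tx":-11,"ty":0,"tz":1.5,"roll":0}
    - {"tx":-16,"ty":0,"tz":1.5,"roll":0}
    - {"tx":-20,"ty":0,"tz":1.5,"roll":0}
    - {"tx":-25,"ty":0,"tz":1.5,"roll":0}
    - {"tx":-30,"ty":0,"tz":1.5,"roll":0}
    - {"tx":-35,"ty":0,"tz":1.5,"roll":0}
    - {"tx":-40,"ty":0,"tz":1.5,"roll":0}
    - {"tx":-45,"ty":0,"tz":1.5,"roll":0}
    - {"tx":-50,"ty":0,"tz":1.5,"roll":0}
    - {"tx":-54,"ty":0,"tz":1.5,"roll":0}

```text
t: 13.45
eef_pos: [636.1, 233.2, 103.4]
tcp_rot: [3.142, 0.0, -0.117]
ft_force: [-0.3, -0.5, 0.5]
opening: 0.006
grip_force: 0.0
```

>>> step_arm:
  moves:
    - {"tx":-2,"ty":0,"tz":0,"roll":0}
    - {"tx":-3,"ty":0,"tz":0,"roll":0}
    - {"tx":-4,"ty":0,"tz":0,"roll":0}
    - {"tx":-5,"ty":0,"tz":0,"roll":0}
    - {"tx":-5,"ty":0,"tz":0,"roll":0}

```text
t: 13.87
eef_pos: [631.7, 233.7, 103.4]
tcp_rot: [3.141, 0.0, -0.117]
ft_force: [-0.2, 1.2, 0.8]
opening: 0.001
grip_force: 0.0
```

>>> step_arm:
  moves:
    - {"tx":-1,"ty":0,"tz":0,"roll":0}
    - {"tx":-2,"ty":0,"tz":0,"roll":0}
    - {"tx":-3,"ty":0,"tz":0,"roll":0}
    - {"tx":-3,"ty":0,"tz":0,"roll":0}

```text
t: 14.2
eef_pos: [628.5, 234.1, 103.4]
tcp_rot: [3.141, 0.0, -0.117]
ft_force: [0.4, 0.0, -0.1]
opening: 0.007
grip_force: 0.0
```

Run:
```python
from h import *
c=snap("scene","s4"); print(env.state()['ft_force'])
x=np.array([.9932,-.1167]); y=np.array([.1167,.9932])
for f in("s3","s4"):
    im=cv2.imread(f'pics/{f}.png'); r=[]
    for m in range(-150,-70,4):
        q=proj(f,np.append(np.array([569,240.5])+m*x+20*y,110)); r.append(int(cv2.getRectSubPix(im,(1,1),(float(q[0]),float(q[1])))[0,0].astype(int)[0]))
    print(f,r)
```

```text
[0.03640133 0.33706384 0.02265235]
s3 [116, 118, 118, 117, 117, 119, 123, 124, 124, 123, 122, 120, 117, 121, 135, 159, 178, 188, 189, 190]
s4 [116, 118, 118, 116, 116, 119, 122, 123, 124, 123, 121, 119, 117, 115, 113, 111, 104, 97, 82, 61]
```

Run:
```python
from h import *
x=np.array([.9932,-.1167]); y=np.array([.1167,.9932])
for f in("s3","s4"):
    im=cv2.imread(f'pics/{f}.png').astype(np.float32); print(f,"rows y 50..-50, cols x -150..-40 by 8, R-B / R")
    for yy in range(50,-51,-20):
        g=[cv2.getRectSubPix(im,(1,1),tuple(map(float,proj(f,np.append(np.array([569,240.5])+m*x+yy*y,110)))))[0,0] for m in range(-150,-39,8)]
        print(yy,[f"{int(a[2]-a[0])}/{int(a[2])}" for a in g])
```

```text
s3 rows y 50..-50, cols x -150..-40 by 8, R-B / R
50 ['74/193', '74/191', '75/194', '75/198', '75/197', '74/191', '74/191', '63/185', '18/157', '3/147', '4/147', '2/146', '3/146', '3/146']
30 ['75/191', '74/192', '74/192', '76/199', '75/199', '75/195', '73/190', '63/190', '25/177', '9/167', '8/165', '8/167', '8/166', '8/165']
10 ['74/191', '75/193', '74/191', '75/197', '76/200', '75/199', '75/194', '58/192', '20/197', '8/196', '9/194', '9/194', '9/194', '10/190']
-10 ['75/191', '74/191', '75/192', '74/194', '77/199', '76/201', '75/197', '59/195', '19/198', '10/193', '10/180', '10/183', '10/182', '10/178']
-30 ['74/192', '74/191', '74/192', '75/194', '75/196', '76/201', '76/200', '62/191', '20/187', '9/186', '10/183', '8/185', '9/187', '9/186']
-50 ['76/195', '74/192', '74/191', '74/194', '75/196', '76/197', '76/202', '58/186', '12/154', '2/147', '2/146', '3/146', '2/146', '2/145']
s4 rows y 50..-50, cols x -150..-40 by 8, R-B / R
50 ['74/193', '74/190', '75/194', '76/199', '76/196', '70/179', '42/113', '18/76', '19/72', '18/69', '18/67', '16/67', '15/64', '14/64']
30 ['75/192', '75/192', '75/193', '76/199', '76/199', '76/195', '71/175', '40/104', '20/66', '19/65', '18/63', '18/61', '15/61', '15/58']
10 ['75/191', '76/193', '75/192', '75/197', '76/201', '76/199', '75/194', '60/191', '21/188', '9/177', '9/130', '15/70', '19/57', '19/56']
-10 ['75/191', '75/192', '75/192', '75/194', '77/200', '77/202', '76/198', '60/194', '21/192', '10/185', '10/173', '9/175', '10/175', '9/171']
-30 ['76/193', '75/191', '75/192', '75/194', '76/196', '77/202', '76/201', '64/191', '21/182', '9/178', '9/175', '9/178', '9/179', '8/178']
-50 ['77/195', '75/191', '74/188', '74/189', '74/189', '75/192', '76/196', '58/181', '13/148', '2/140', '2/141', '2/138', '2/138', '1/139']
```

Run:
```python
from h import *
snap("side","side4"); snap("wrist","w4")
a=cv2.imread('pics/s4.png')[80:240,310:450]; b=cv2.imread('pics/side4.png')[100:240,190:370]; c=cv2.imread('pics/w4.png')
A=cv2.resize(a,(525,600),interpolation=cv2.INTER_CUBIC); B=cv2.resize(b,(275,214)); C=cv2.resize(c,(275,172))
r=np.vstack([B,C]); r=cv2.copyMakeBorder(r,0,600-r.shape[0],0,0,cv2.BORDER_CONSTANT)
cv2.imwrite('pics/crop5.png',np.hstack([A,r]))
```

```text
(no output)
```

View pics/crop5.png

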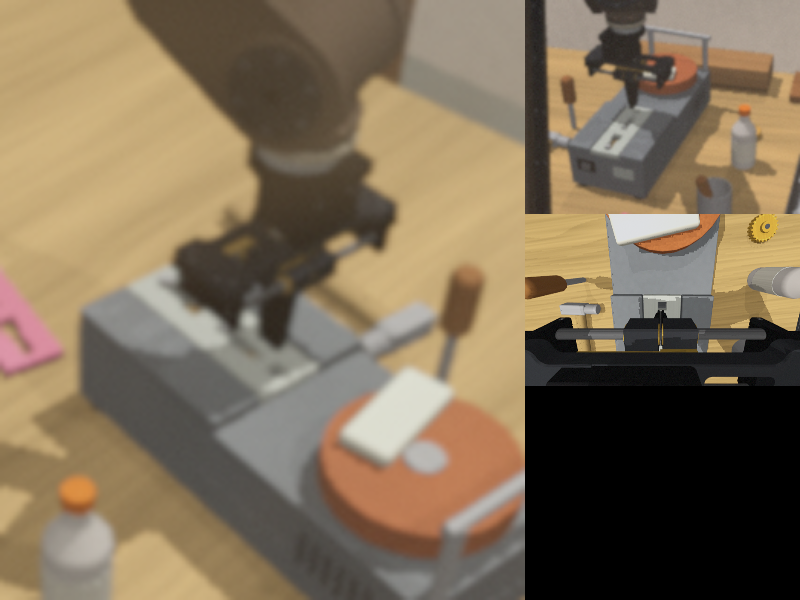

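Run:
```python
from h import *
s=env.state(); print(s['eef_pos'],s['tcp_rot'],s['ft_force'])
print(proj("s4",s['eef_pos']),proj("side4",s['eef_pos']))
print(tri(("s4",383.9,172.5),("side4",260.7,170.7)))
# zoom grid: darkness around tip, grey
for f,u,v in(("s4",384,170),("side4",261,168)):
    g=cv2.imread(f'pics/{f}.png',0)[v-10:v+12,u-8:u+12]; print(f); print(g)
```

```text
[628.76634214 234.06623993 103.4255814 ] [ 3.14152470e+00 -1.52283027e-04 -1.17233881e-01] [0.06203595 0.4776094  0.54018804]
[380.99197349 177.2566399 ] [261.92260813 175.44795339]
(array([632.27659075, 239.46305297, 120.98396411]), [[-0.4, 0.4], [-0.4, -0.3]])
s4
[[ 85  84  77  68  56  48  44  42  41  42  44  52  83 119 138 144 146 151
  147 137]
 [ 88  91  83  66  50  45  42  42  42  42  43  57  91 123 139 144 146 149
  150 144]
 [116 111  95  69  48  41  42  40  42  44  44  65 101 127 139 141 142 143
  146 145]
 [151 136 108  72  48  42  41  41  42  41  46  71 108 131 139 141 141 140
  142 143]
 [177 163 127  80  48  42  42  41  42  42  48  81 115 134 139 140 139 141
  140 141]
 [186 175 139  89  51  41  41  43  42  42  55  89 120 136 139 139 140 140
  141 141]
 [177 166 132  86  50  42  42  40  43  45  63  98 126 137 140 140 140 141
  141 140]
 [154 147 120  82  48  41  40  41  40  46  70 105 129 137 139 139 139 140
  141 141]
 [142 137 116  81  52  40  39  41  41  46  72 106 130 138 139 138 139 140
  139 140]
 [138 137 120  90  62  45  43  39  43  48  71 101 124 134 138 139 139
[... 2213 characters left out ...]
 168 166
  156 144]
 [ 98 107 122 128 130 130 126 123 121 121 122 126 138 151 157 158 159 155
  147 139]
 [106 123 128 129 132 131 128 124 117 115 115 119 127 135 136 140 139 136
  132 120]
 [121 129 131 130 129 132 127 125 125 122 123 125 130 133 134 133 132 131
  120 107]
 [128 131 131 129 129 129 128 120 119 126 128 130 131 133 131 133 132 125
  112  96]
 [129 132 130 128 128 122 119 119 120 124 129 132 132 131 134 130 126 115
   99  91]
 [129 132 131 127 120 113 110 113 117 124 130 132 131 131 132 128 118 103
   94  90]
 [130 132 130 122 110 102 102 110 121 126 132 128 132 131 127 121 102  94
   90  88]
 [129 128 124 113 102  94 103 113 121 129 134 134 132 129 124 110  97  92
   90  89]]
```

Run:
```python
from h import *
for z in (300,306,312,318): print(z,[proj("w1",[480.7+dx,-3+dy,z]).round(1).tolist() for dx in(0,10) for dy in(47.5,-47.5)])
for z in (103.4,109,115,121): print(z,[proj("w4",[628.77+dx*.993,234.07-dx*.117,z]).round(1).tolist() for dx in(0,10)])
g=cv2.imread('pics/w1.png',0); print(g[216:236:2,222:252:3]); 
g=cv2.imread('pics/w4.png',0); print(g[212:250:2,300:336:3])
```

```text
300 [[257.3, 227.1], [383.5, 227.5], [256.6, 214.4], [384.4, 214.8]]
306 [[255.6, 230.0], [385.4, 230.4], [254.9, 217.0], [386.4, 217.4]]
312 [[253.9, 233.1], [387.5, 233.5], [253.1, 219.7], [388.5, 220.2]]
318 [[252.0, 236.3], [389.6, 236.7], [251.2, 222.6], [390.7, 223.1]]
103.4 [[318.2, 225.8], [318.2, 213.2]]
109 [[318.2, 228.5], [318.3, 215.5]]
115 [[318.3, 231.5], [318.3, 218.2]]
121 [[318.4, 234.7], [318.4, 221.0]]
[[111 179 179 179 179 180 115 185 180 180]
 [150 181 178 179 179 182 126 175 180 184]
 [180 179 179 179 179 183 109 172 170 170]
 [187 179 178 179 179 183 129 180 179 177]
 [182 179 179 179 164   0  89 178 175 175]
 [186 179 179 183   6  18  54 190 184 183]
 [181 180 184 162  15  11  23 188 177 176]
 [180 185  46  12  14  21  16 199 185 186]
 [186  89  14  22   8  23  18 182 183 182]
 [155   5  16  11  23  14  18 163 189 189]]
[[150 152 156  91  59  61  61  63  60  81 161 155]
 [149 152 156  95  67  67  65  64  66  81 159 158]
 [149 152 155  89  70  68  70  66  67  82 160 156]
 [150 152 155  97  90  90  89  90  91  99 160 154]
 [150 152 155  93  99  99  98 101 100 101 162 155]
 [149 152 155 101 103 100  99 103  99  98 160 155]
 [151 151 150  15   0 144 117   6 145 142 156 155]
 [150 151 156  13   4  81  43  11 162 158 156 154]
 [151 151 161  11  18  64  19  17 154 157 157 154]
 [148 155   1  17  15  63  22  11   1 138 153 154]
 [150 148  14  14  12  61  16  13  16   1 156 153]
 [151  36   8  16  13  58  21  12  16  12 157 153]
 [154  10   6  14  18  53  19  11   8   8 160 152]
 [158  11  14   9  13  57  21  10  17  10  91 154]
 [104  20   8  13  18  56  22  15  13  12   0 158]
 [ 18  26  23  24   7  55  23  27  19  20  16  75]
 [ 21  23  25  26  11  37  24  27  26  27  25  24]
 [ 30  30  27  26  16  50  20  24  22  26  26  30]
 [ 26  21  27  25   0  53  21  33  20  30  24  26]]
```

The fingers passed above the cover. From two views the visible fingertip is at about z 118 while the reported TCP z is 103. So the fingers end some 15 mm short of the reported TCP. I'll go back over the deck and touch it gently to measure this offset.

>>> step_arm:
  moves:
    - {"tx":2,"ty":0,"tz":-3,"roll":0}
    - {"tx":10,"ty":0,"tz":-4,"roll":0}
    - {"tx":22,"ty":0,"tz":-4,"roll":0}
    - {"tx":36,"ty":0,"tz":-4,"roll":0}
    - {"tx":50,"ty":0,"tz":-4,"roll":0}
    - {"tx":60,"ty":0,"tz":-4,"roll":0}
    - {"tx":63,"ty":0,"tz":-2,"roll":0}
    - {"tx":63,"ty":0,"tz":2,"roll":0}
    - {"tx":63,"ty":0,"tz":6,"roll":0}
    - {"tx":63,"ty":0,"tz":9,"roll":0}
    - {"tx":63,"ty":0,"tz":10,"roll":0}
    - {"tx":63,"ty":0,"tz":10,"roll":0}

```text
t: 15.35
eef_pos: [690.8, 226.8, 93.0]
tcp_rot: [3.141, 0.001, -0.117]
ft_force: [-0.1, -0.3, 0.0]
opening: 0.006
grip_force: 0.0
```

>>> step_arm:
  moves:
    - {"tx":0,"ty":0,"tz":1,"roll":0}
    - {"tx":0,"ty":0,"tz":2,"roll":0}
    - {"tx":0,"ty":0,"tz":2,"roll":0}

```text
t: 15.6
eef_pos: [691.2, 226.8, 91.4]
tcp_rot: [3.142, -0.0, -0.117]
ft_force: [-0.3, 0.0, -0.3]
opening: 0.005
grip_force: 0.0
```

>>> step_arm:
  moves:
    - {"tx":0,"ty":0,"tz":1,"roll":0}
    - {"tx":0,"ty":0,"tz":2,"roll":0}
    - {"tx":0,"ty":0,"tz":2,"roll":0}

```text
t: 15.85
eef_pos: [691.2, 226.7, 89.2]
tcp_rot: [3.141, 0.0, -0.117]
ft_force: [-0.0, -1.0, 0.4]
opening: 0.008
grip_force: 0.0
```

>>> step_arm:
  moves:
    - {"tx":0,"ty":0,"tz":1,"roll":0}
    - {"tx":0,"ty":0,"tz":2,"roll":0}
    - {"tx":0,"ty":0,"tz":2,"roll":0}

```text
t: 16.1
eef_pos: [691.2, 226.7, 87.1]
tcp_rot: [3.141, 0.0, -0.117]
ft_force: [-0.2, 0.0, -0.4]
opening: 0.007
grip_force: 0.0
```

>>> step_arm:
  moves:
    - {"tx":0,"ty":0,"tz":1,"roll":0}
    - {"tx":0,"ty":0,"tz":2,"roll":0}
    - {"tx":0,"ty":0,"tz":2,"roll":0}

```text
t: 16.35
eef_pos: [691.2, 226.7, 85.1]
tcp_rot: [3.141, 0.0, -0.117]
ft_force: [0.1, 0.0, -0.5]
opening: 0.005
grip_force: 0.0
```

>>> step_arm:
  moves:
    - {"tx":0,"ty":0,"tz":1,"roll":0}
    - {"tx":0,"ty":0,"tz":2,"roll":0}
    - {"tx":0,"ty":0,"tz":2,"roll":0}

```text
t: 16.6
eef_pos: [691.2, 226.7, 83.2]
tcp_rot: [3.141, 0.0, -0.117]
ft_force: [0.3, 0.3, 1.0]
opening: 0.006
grip_force: 0.0
```

>>> step_arm:
  moves:
    - {"tx":0,"ty":0,"tz":1,"roll":0}
    - {"tx":0,"ty":0,"tz":1,"roll":0}

```text
t: 16.77
eef_pos: [691.2, 226.7, 82.2]
tcp_rot: [3.141, 0.0, -0.117]
ft_force: [1.2, -0.6, 0.5]
opening: 0.004
grip_force: 0.0
```

>>> step_arm:
  moves:
    - {"tx":0,"ty":0,"tz":1,"roll":0}
    - {"tx":0,"ty":0,"tz":1.5,"roll":0}
    - {"tx":0,"ty":0,"tz":1.5,"roll":0}

```text
t: 17.02
eef_pos: [691.2, 226.7, 80.8]
tcp_rot: [3.141, 0.0, -0.117]
ft_force: [-0.4, -0.1, -0.5]
opening: 0.002
grip_force: 0.0
```

>>> step_arm:
  moves:
    - {"tx":0,"ty":0,"tz":1,"roll":0}
    - {"tx":0,"ty":0,"tz":2,"roll":0}
    - {"tx":0,"ty":0,"tz":2,"roll":0}

```text
t: 17.27
eef_pos: [691.2, 226.7, 78.6]
tcp_rot: [3.141, 0.0, -0.117]
ft_force: [-0.1, 0.4, 0.5]
opening: 0.006
grip_force: 0.0
```

>>> step_arm:
  moves:
    - {"tx":0,"ty":0,"tz":1,"roll":0}
    - {"tx":0,"ty":0,"tz":2,"roll":0}
    - {"tx":0,"ty":0,"tz":2,"roll":0}

```text
t: 17.52
eef_pos: [691.2, 226.7, 76.6]
tcp_rot: [3.141, 0.0, -0.117]
ft_force: [-0.8, -0.1, 1.2]
opening: 0.003
grip_force: 0.0
```

Run:
```python
from h import *
snap("scene","s5"); snap("wrist","w5"); s=env.state(); print(s['eef_pos'],s['ft_force'],s['moment'],s['t'])
p=proj("s5",s['eef_pos']); print(p,[proj("s5",s['eef_pos']+[0,0,d]).round(1).tolist() for d in(10,18,25)])
g=cv2.imread('pics/s5.png',0); u,v=map(int,p); print(u,v); print(g[v-26:v+6:1,u-8:u+14:2])
```

```text
[691.2352822  226.68987175  76.81751533] [ 0.25886845 -0.15285565 -0.46167916] [ 0.02403123  0.03448434 -0.01715196] 17.6167
[393.87820683 194.30820842] [[394.3, 192.1], [394.6, 190.2], [394.9, 188.6]]
393 194
[[ 54  62  63  47  47  50  51  52  56  60  59]
 [ 51  59  67  51  49  51  50  55  60  58  60]
 [ 54  54  59  53  51  49  48  57  56  58  62]
 [ 53  53  54  52  48  47  50  64  60  59  61]
 [ 52  54  53  50  46  45  52  76  68  59  56]
 [ 54  54  51  53  47  46  59  82  79  56  50]
 [ 55  58  54  51  45  49  66  83  81  54  58]
 [ 56  57  51  51  51  62  75  83  81  57  82]
 [ 50  50  50  55  64  70  73  73  73  76 113]
 [ 50  49  53  69  75  68  63  54  60 102 135]
 [ 46  48  57  78  75  58  46  42  61 123 143]
 [ 44  41  57  77  67  48  40  42  72 133 145]
 [ 41  41  60  75  54  41  39  40  79 137 144]
 [ 45  40  66  79  48  41  40  42  80 135 143]
 [ 49  42  72  81  46  39  40  42  79 125 141]
 [ 47  44  77  82  46  40  41  43  82 113 130]
 [ 46  43  77  80  45  40  40  46  86 103 114]
 [ 52  50  80  78  45  39  41  50  89 101 109]
 [ 70  63  84  80  47  40  41  57  93 108 122]
 [ 87  80  90  82  56  40  43  65 101 121 134]
 [ 99  96  94  89  72  48  42  76 115 133 143]
 [102  99  99  96  86  64  51  93 129 138 159]
 [103 101 100  99  94  79  68 114 138 144 183]
 [101 101 100  99  97  89  93 129 140 161 205]
 [101  99 100 100  96  93 111 138 145 184 216]
 [101 101 102  98  95  95 122 140 160 205 221]
 [101 101 101  97  94  98 130 140 175 215 221]
 [102 102 100  95  94 104 132 140 179 213 220]
 [102 102  99  94  94 106 134 135 164 199 215]
 [102 101  94  92  93 109 136 127 139 172 200]
 [101 100  96  93  94 109 133 117 121 144 175]
 [102 101  95  99 100 109 135 121 115 122 146]]
```

>>> step_arm:
  moves:
    - {"tx":0,"ty":0,"tz":1,"roll":0}
    - {"tx":0,"ty":0,"tz":2,"roll":0}
    - {"tx":0,"ty":0,"tz":2,"roll":0}

```text
t: 17.87
eef_pos: [691.2, 226.7, 74.7]
tcp_rot: [3.141, 0.0, -0.117]
ft_force: [0.7, -0.7, -0.7]
opening: 0.002
grip_force: 0.0
```

>>> step_arm:
  moves:
    - {"tx":0,"ty":0,"tz":1,"roll":0}
    - {"tx":0,"ty":0,"tz":1.5,"roll":0}
    - {"tx":0,"ty":0,"tz":1.5,"roll":0}

```text
t: 18.12
eef_pos: [691.2, 226.7, 73.2]
tcp_rot: [3.141, 0.0, -0.117]
ft_force: [0.0, 0.2, -0.3]
opening: 0.007
grip_force: 0.0
```

>>> step_arm:
  moves:
    - {"tx":-4,"ty":0,"tz":0,"roll":0}
    - {"tx":-9,"ty":0,"tz":0,"roll":0}
    - {"tx":-13,"ty":0,"tz":0,"roll":0}
    - {"tx":-16,"ty":0,"tz":0,"roll":0}
    - {"tx":-19,"ty":0,"tz":0,"roll":0}
    - {"tx":-22,"ty":0,"tz":0,"roll":0}
    - {"tx":-24,"ty":0,"tz":0,"roll":0}
    - {"tx":-26,"ty":0,"tz":0,"roll":0}
    - {"tx":-28,"ty":0,"tz":0,"roll":0}
    - {"tx":-30,"ty":0,"tz":0,"roll":0}

```text
t: 18.95
eef_pos: [661.7, 230.2, 73.6]
tcp_rot: [-3.142, -0.001, -0.117]
ft_force: [2.0, -0.4, 0.2]
opening: 0.0
grip_force: 1.3
```

```bash
cat > edge.py <<'E'
from h import *
import sys
def edge(f):
    x=np.array([.9932,-.1167]); y=np.array([.1167,.9932]); im=cv2.imread(f'pics/{f}.png').astype(np.float32)
    for yy in (20,-10,-20):
        ms=np.arange(-160,-60,2.); q=[proj(f,np.append(np.array([569,240.5])+m*x+yy*y,110)) for m in ms]
        d=np.array([(lambda a:a[2]-a[0])(cv2.getRectSubPix(im,(1,1),(float(p[0]),float(p[1])))[0,0]) for p in q])
        print(f,yy,"edge at machine x",ms[np.argmax(d<42)] if (d<42).any() else None)
E
python3 - <<'E'
from edge import *
snap("scene","s6"); print(env.state()['eef_pos'],env.state()['ft_force']); edge("s3"); edge("s6")
E
```

```text
[661.27875498 230.25991909  73.5449075 ] [0.26174665 0.15684845 0.54189971]
s3 20 edge at machine x -90.0
s3 -10 edge at machine x -90.0
s3 -20 edge at machine x -90.0
s6 20 edge at machine x -98.0
s6 -10 edge at machine x -98.0
s6 -20 edge at machine x -98.0
```

Contact is made and the cover has moved 8 mm, front edge now at x=-98. I'll keep pushing towards the stop.

>>> step_arm:
  moves:
    - {"tx":-3,"ty":0,"tz":0,"roll":0}
    - {"tx":-7,"ty":0,"tz":0,"roll":0}
    - {"tx":-11,"ty":0,"tz":0,"roll":0}
    - {"tx":-15,"ty":0,"tz":0,"roll":0}
    - {"tx":-19,"ty":0,"tz":0,"roll":0}
    - {"tx":-23,"ty":0,"tz":0,"roll":0}
    - {"tx":-26,"ty":0,"tz":0,"roll":0}
    - {"tx":-28,"ty":0,"tz":0,"roll":0}
    - {"tx":-29,"ty":0,"tz":0,"roll":0}
    - {"tx":-29,"ty":0,"tz":0,"roll":0}

```text
t: 19.83
eef_pos: [632.4, 233.7, 73.4]
tcp_rot: [3.141, 0.0, -0.117]
ft_force: [1.7, 0.5, 0.6]
opening: 0.003
grip_force: 0.7
```

>>> step_arm:
  moves:
    - {"tx":-1,"ty":0,"tz":0,"roll":0}
    - {"tx":-2,"ty":0,"tz":0,"roll":0}
    - {"tx":-2,"ty":0,"tz":0,"roll":0}

```text
t: 20.08
eef_pos: [630.7, 233.8, 73.4]
tcp_rot: [3.142, -0.0, -0.117]
ft_force: [2.7, -0.8, 1.1]
opening: 0.005
grip_force: 1.3
```

Run:
```python
from edge import *
snap("scene","s7"); print(env.state()['eef_pos'],env.state()['ft_force']); edge("s7")
```

```text
[630.66881126 233.82785007  73.40066077] [3.02304479 0.0567159  2.24115641]
s7 20 edge at machine x -130.0
s7 -10 edge at machine x -128.0
s7 -20 edge at machine x -128.0
```

>>> step_arm:
  moves:
    - {"tx":-1,"ty":0,"tz":0,"roll":0}
    - {"tx":-2,"ty":0,"tz":0,"roll":0}
    - {"tx":-2,"ty":0,"tz":0,"roll":0}

```text
t: 20.38
eef_pos: [629.4, 234.0, 73.5]
tcp_rot: [-3.141, -0.002, -0.117]
ft_force: [6.6, -0.6, -1.6]
opening: 0.005
grip_force: 3.4
```

The cover is at its stop: force rose to 6.6 N and the front edge is at about -130. The fingertips clearly don't end at the reported TCP when closed, so before gripping I'll check the open-finger case against the first pictures.

>>> step_arm:
  moves:
    - {"tx":4,"ty":0,"tz":0,"roll":0}
    - {"tx":10,"ty":0,"tz":-4,"roll":0}
    - {"tx":14,"ty":0,"tz":-18,"roll":0}
    - {"tx":14,"ty":0,"tz":-42,"roll":0}
    - {"tx":14,"ty":0,"tz":-70,"roll":0}
    - {"tx":14,"ty":0,"tz":-98,"roll":0}
    - {"tx":14,"ty":0,"tz":-126,"roll":0}
    - {"tx":14,"ty":0,"tz":-145,"roll":0}
    - {"tx":14,"ty":0,"tz":-150,"roll":0}

```text
t: 21.13
eef_pos: [643.4, 232.7, 227.1]
tcp_rot: [-3.14, -0.004, -0.117]
ft_force: [0.5, -0.7, -0.0]
opening: 0.006
grip_force: 0.0
```

Run:
```python
from h import *
t=np.array([234.6,-579.1,186.5]); yt=np.array([.375,-.927,0]); xt=np.array([.927,.375,0])
for D in(0,10,20,30):
    print(D,[ [proj(f,t+k*yt+[0,0,D]).round(1).tolist() for k in(53,-53)] for f in("scene0","side0")])
for f,u0,u1,v0,v1 in(("scene0",20,90,190,245),("side0",520,600,245,285)):
    g=cv2.imread(f'pics/{f}.png',0)[v0:v1,u0:u1]; print(f)
    for r in range(0,v1-v0,2): print(v0+r,''.join('#' if p<55 else '.' for p in g[r]))
```

```text
0 [[[40.6, 243.5], [75.7, 214.2]], [[569.8, 278.1], [527.4, 284.1]]]
10 [[[38.4, 241.0], [73.9, 211.7]], [[571.3, 275.1], [528.7, 281.0]]]
20 [[[36.1, 238.5], [72.1, 209.1]], [[572.8, 272.0], [530.0, 277.9]]]
30 [[[33.9, 235.9], [70.3, 206.5]], [[574.4, 268.8], [531.3, 274.8]]]
scene0
190 ###################..................######...........................
192 #################....................#######..........................
194 ###############........................######.........................
196 ############............................######........................
198 ##########................................#####.......................
200 #######....................................#####......................
202 ####.........................................####.....................
204 ##............................................####....................
206 ................................................###...................
208 .............#........................................................
210 ............###.............................................
[... 2291 characters left out ...]
...............#####
269 ..........########.................................#######..................####
271 ..........#######....................................###.....................###
273 ..........######.............................................................###
275 ............####..............................................................##
277 .............##................................................................#
279 ................................................................................
281 ................................................................................
283 ................................................................................
```

>>> step_arm:
  grip: 85
  moves:
    - {"tx":-12,"ty":0,"tz":0,"roll":0}
    - {"tx":-34,"ty":0,"tz":0,"roll":0}
    - {"tx":-60,"ty":0,"tz":0,"roll":0}
    - {"tx":-88,"ty":0,"tz":0,"roll":0}
    - {"tx":-116,"ty":0,"tz":0,"roll":0}
    - {"tx":-142,"ty":0,"tz":5,"roll":0}
    - {"tx":-164,"ty":0,"tz":20,"roll":0}
    - {"tx":-176,"ty":0,"tz":40,"roll":0}
    - {"tx":-179.9,"ty":0.4,"tz":60,"roll":0}
    - {"tx":-179.9,"ty":0.4,"tz":72,"roll":0}
    - {"tx":-179.9,"ty":0.4,"tz":75,"roll":0}
    - {"tx":-179.9,"ty":0.4,"tz":75,"roll":0}

```text
t: 22.13
eef_pos: [463.3, 252.8, 147.2]
tcp_rot: [3.14, 0.003, -0.117]
ft_force: [0.8, 0.2, -0.1]
opening: 0.789
grip_force: 0.0
```

Run:
```python
from h import *
print(tri(("scene0",38.5,239),("side0",574.5,272)),tri(("scene0",69.5,207),("side0",534,278)))
snap("scene","s8"); snap("side","side8"); s=env.state(); print(s['eef_pos'],s['opening'],s['t'])
t=s['eef_pos']; yt=np.array([-.117,-.993,0])
for f in("s8","side8"):
    pr=[proj(f,t+k*yt+[0,0,20]) for k in(48,-48)]; print(f,np.round(pr,1))
    for D in(0,30): print(D,[proj(f,t+k*yt+[0,0,D]).round(1).tolist() for k in(48,-48)])
    g=cv2.imread(f'pics/{f}.png',0); u0=int(min(p[0] for p in pr))-16;u1=int(max(p[0] for p in pr))+20;v0=int(min(p[1] for p in pr))-20;v1=int(max(p[1] for p in pr))+14
    print(u0)
    for r in range(v0,v1): print(r,''.join('#' if p<62 else '.' for p in g[r,u0:u1]))
```

```text
(array([ 255.67810168, -628.39414356,  204.85118716]), [[-1.9, 0.2], [-2.0, 0.1]]) (array([ 209.40852066, -533.86891199,  212.7573252 ]), [[-0.8, 0.1], [-0.9, -0.0]])
[464.1845634  253.07977837 148.57943091] 0.8626938032542166 22.2333
s8 [[337.1 141.2]
 [359.5 130.5]]
0 [[337.0, 146.1], [359.2, 135.4]]
30 [[337.2, 138.7], [359.7, 128.0]]
321
110 ..##...#.#.................#..............................
111 ..####.###..#.##........#.................................
112 ...#############......##..................................
113 ...######...#####..###....................................
114 ....######.....#####...................##.................
115 ....#####.##....###...................###.................
116 ....###########.###...................###.................
117 ....################..................###.................
118 .....#############...................###..................
119 ......###########......##............###..................
120 .......##########.....###............###..................
121 .........########.....##.............###..................

[... 4250 characters left out ...]
..........
193 ................................................................
194 ................................................................
195 ................................................................
196 ................................................................
197 ................................................................
198 ................................................................
199 ................................................................
200 ................................................................
201 ................................................................
202 ................................................................
```

The open fingertips also sit about 25-28 mm above the reported TCP, which fits the deck and push results. For tips just below the cover's underside I need a TCP z of about 68.

>>> step_arm:
  moves:
    - {"tx":0,"ty":0,"tz":6,"roll":0}
    - {"tx":0,"ty":0,"tz":18,"roll":0}
    - {"tx":0,"ty":0,"tz":32,"roll":0}
    - {"tx":0,"ty":0,"tz":46,"roll":0}
    - {"tx":0,"ty":0,"tz":58,"roll":0}
    - {"tx":0,"ty":0,"tz":68,"roll":0}
    - {"tx":0,"ty":0,"tz":76,"roll":0}
    - {"tx":0,"ty":0,"tz":80,"roll":0}
    - {"tx":0,"ty":0,"tz":80,"roll":0}

```text
t: 22.98
eef_pos: [463.8, 253.0, 67.8]
tcp_rot: [3.141, 0.001, -0.117]
ft_force: [-0.2, 0.0, -0.0]
opening: 0.894
grip_force: 0.0
```

>>> step_arm:
  grip: 50
  moves:
    - {"tx":0,"ty":0,"tz":0,"roll":0}
    - {"tx":0,"ty":0,"tz":0,"roll":0}
    - {"tx":0,"ty":0,"tz":0,"roll":0}
    - {"tx":0,"ty":0,"tz":0,"roll":0}
    - {"tx":0,"ty":0,"tz":0,"roll":0}
    - {"tx":0,"ty":0,"tz":0,"roll":0}
    - {"tx":0,"ty":0,"tz":0,"roll":0}
    - {"tx":0,"ty":0,"tz":0,"roll":0}

```text
t: 23.65
eef_pos: [463.9, 252.9, 68.8]
tcp_rot: [3.141, -0.0, -0.117]
ft_force: [-1.9, -2.8, 5.2]
opening: 0.647
grip_force: 29.9
```

The fingers stopped at 61.5 mm (62 expected) with 30 N grip. I'll lift slowly.

>>> step_arm:
  moves:
    - {"tx":0,"ty":0,"tz":-1,"roll":0}
    - {"tx":0,"ty":0,"tz":-3,"roll":0}
    - {"tx":0,"ty":0,"tz":-5,"roll":0}
    - {"tx":0,"ty":0,"tz":-8,"roll":0}
    - {"tx":0,"ty":0,"tz":-11,"roll":0}
    - {"tx":0,"ty":0,"tz":-14,"roll":0}
    - {"tx":0,"ty":0,"tz":-17,"roll":0}
    - {"tx":0,"ty":0,"tz":-20,"roll":0}
    - {"tx":0,"ty":0,"tz":-23,"roll":0}
    - {"tx":0,"ty":0,"tz":-26,"roll":0}
    - {"tx":0,"ty":0,"tz":-29,"roll":0}
    - {"tx":0,"ty":0,"tz":-32,"roll":0}

```text
t: 24.65
eef_pos: [463.9, 253.1, 100.7]
tcp_rot: [3.142, -0.0, -0.117]
ft_force: [-1.0, -0.3, -4.0]
opening: 0.647
grip_force: 30.0
```

>>> step_arm:
  moves:
    - {"tx":0,"ty":0,"tz":-5,"roll":0}
    - {"tx":0,"ty":0,"tz":-12,"roll":0}
    - {"tx":0,"ty":0,"tz":-22,"roll":0}
    - {"tx":0,"ty":0,"tz":-33,"roll":0}
    - {"tx":0,"ty":0,"tz":-44,"roll":0}
    - {"tx":0,"ty":0,"tz":-55,"roll":0}
    - {"tx":0,"ty":0,"tz":-66,"roll":0}
    - {"tx":0,"ty":0,"tz":-77,"roll":0}
    - {"tx":0,"ty":0,"tz":-86,"roll":0}
    - {"tx":0,"ty":0,"tz":-93,"roll":0}
    - {"tx":0,"ty":0,"tz":-96,"roll":0}
    - {"tx":0,"ty":0,"tz":-96,"roll":0}

```text
t: 25.65
eef_pos: [464.1, 253.1, 197.1]
tcp_rot: [-3.141, -0.001, -0.117]
ft_force: [-0.4, 0.1, -3.5]
opening: 0.648
grip_force: 30.0
```

Run:
```python
from edge import *
snap("scene","s9"); snap("side","side9"); s=env.state(); print(s['eef_pos'],s['ft_force'],s['moment'],s['opening'],s['grip_force'],s['t'])
t=s['eef_pos']; x=np.array([.9932,-.1167,0]); y=np.array([.1167,.9932,0])
im=cv2.imread('pics/s9.png'); hsv=cv2.cvtColor(im,cv2.COLOR_BGR2HSV)
m=((hsv[...,1]<40)&(hsv[...,2]>150)).astype(np.uint8); n,lab,st,ce=cv2.connectedComponentsWithStats(m)
for i in range(1,n):
    if st[i,4]>150:
        c=cv2.findContours((lab==i).astype(np.uint8),0,2)[0][0]; print(st[i],cv2.approxPolyDP(c,3,True)[:,0].tolist())
z0=100-68.8+t[2]+10
for drop in(0,15,30,60): print(drop,[proj("s9",t*[1,1,0]+a*x+b*y+[0,0,z0-(drop if a>0 else 0)]).round().tolist() for a,b in((-25,31),(-25,-31),(155,-31),(155,31))])
```

```text
[463.66760311 253.00730277 196.10380196] [ 0.38537618 -0.20208739 -3.73337975] [0.02154528 0.22109822 0.00739325] 0.650858120627079 29.95717227458954 25.75
[ 426    0  214   80 7511] [[426, 63], [442, 59], [448, 72], [451, 66], [456, 71], [455, 65], [460, 72], [464, 70], [462, 76], [458, 73], [468, 73], [472, 79], [470, 73], [475, 71], [479, 79], [477, 73], [485, 74], [489, 69], [490, 76], [496, 70], [490, 67], [491, 63], [501, 65], [502, 53], [512, 40], [561, 7], [616, 20], [626, 12], [627, 17], [639, 18], [639, 4], [632, 3], [639, 2], [438, 0]]
[121  12  89  30 392] [[209, 13], [121, 40]]
[263  45  16  23 190] [[277, 45], [272, 47], [273, 52], [268, 51], [271, 54], [263, 67], [278, 61]]
[  0  50  96  31 426] [[95, 50], [3, 74], [0, 80]]
[ 582   59   58  135 3795] [[639, 59], [616, 95], [624, 102], [582, 167], [638, 193]]
[147  83  33  46 818] [[178, 83], [155, 93], [156, 99], [147, 98], [156, 128], [172, 121], [168, 107], [179, 95]]
[   0  102  147   83 5212] [[134, 104], [113, 108], [0, 153], [0, 184], [12, 179], [20, 182], [23, 176], [18, 174], [34, 165], [38, 181], [146, 133]]
[
[... 641 characters left out ...]
17, 384], [511, 388], [513, 395], [523, 395], [524, 399], [533, 399], [529, 394], [532, 391], [535, 399], [557, 399], [552, 395], [555, 389], [571, 394], [573, 399], [639, 399], [639, 391], [634, 387], [639, 387], [639, 357], [632, 357], [635, 352], [624, 348], [625, 354], [618, 354], [606, 337], [610, 333], [609, 338], [627, 343], [631, 339], [626, 338], [626, 333], [633, 332], [630, 322], [585, 289], [587, 280], [597, 281]]
0 [[352.0, 111.0], [337.0, 118.0], [375.0, 146.0], [391.0, 138.0]]
15 [[352.0, 111.0], [337.0, 118.0], [375.0, 150.0], [390.0, 142.0]]
30 [[352.0, 111.0], [337.0, 118.0], [374.0, 154.0], [389.0, 146.0]]
60 [[352.0, 111.0], [337.0, 118.0], [373.0, 162.0], [388.0, 154.0]]
```

The cover hangs nearly level: its rear corners at (375,147) and (389,141) match the level prediction within about 10 mm. I'll carry it to the tray.

>>> step_arm:
  moves:
    - {"tx":0.7,"ty":5,"tz":0,"roll":0}
    - {"tx":2.1,"ty":15,"tz":0,"roll":0}
    - {"tx":4.3,"ty":30,"tz":0,"roll":-0.01}
    - {"tx":7,"ty":50,"tz":0,"roll":-0.015}
    - {"tx":10.2,"ty":72,"tz":0,"roll":-0.02}
    - {"tx":13.5,"ty":95,"tz":0,"roll":-0.025}
    - {"tx":16.8,"ty":118,"tz":0,"roll":-0.03}
    - {"tx":20,"ty":141,"tz":0,"roll":-0.035}
    - {"tx":23.3,"ty":164,"tz":0,"roll":-0.04}
    - {"tx":26.6,"ty":187,"tz":0,"roll":-0.04}
    - {"tx":29.8,"ty":210,"tz":0,"roll":-0.04}
    - {"tx":33,"ty":233,"tz":0,"roll":-0.04}

```text
t: 26.75
eef_pos: [468.8, 16.0, 196.1]
tcp_rot: [3.141, 0.001, -0.077]
ft_force: [0.1, 0.2, -4.2]
opening: 0.649
grip_force: 30.0
```

>>> step_arm:
  moves:
    - {"tx":2.4,"ty":23,"tz":0,"roll":-0.005}
    - {"tx":4.8,"ty":47,"tz":0,"roll":-0.01}
    - {"tx":7.4,"ty":72,"tz":0,"roll":-0.015}
    - {"tx":10,"ty":98,"tz":0,"roll":-0.02}
    - {"tx":12.8,"ty":124,"tz":0,"roll":-0.025}
    - {"tx":15.4,"ty":150,"tz":0,"roll":-0.03}
    - {"tx":18.1,"ty":176,"tz":0,"roll":-0.035}
    - {"tx":20.6,"ty":200,"tz":0,"roll":-0.042}
    - {"tx":22.9,"ty":223,"tz":0,"roll":-0.042}
    - {"tx":24.9,"ty":242,"tz":0,"roll":-0.042}
    - {"tx":26.4,"ty":257,"tz":0,"roll":-0.042}
    - {"tx":27.4,"ty":266,"tz":0,"roll":-0.042}

```text
t: 27.75
eef_pos: [475.6, -251.3, 196.1]
tcp_rot: [3.142, 0.001, -0.036]
ft_force: [0.3, 0.1, -3.0]
opening: 0.648
grip_force: 30.0
```

>>> step_arm:
  moves:
    - {"tx":0.3,"ty":3,"tz":2,"roll":0}
    - {"tx":0.4,"ty":4.2,"tz":10,"roll":0}
    - {"tx":0.4,"ty":4.2,"tz":22,"roll":0}
    - {"tx":0.4,"ty":4.2,"tz":36,"roll":0}
    - {"tx":0.4,"ty":4.2,"tz":52,"roll":0}
    - {"tx":0.4,"ty":4.2,"tz":68,"roll":0}
    - {"tx":0.4,"ty":4.2,"tz":84,"roll":0}
    - {"tx":0.4,"ty":4.2,"tz":100,"roll":0}
    - {"tx":0.4,"ty":4.2,"tz":114,"roll":0}
    - {"tx":0.4,"ty":4.2,"tz":126,"roll":0}
    - {"tx":0.4,"ty":4.2,"tz":130,"roll":0}
    - {"tx":0.4,"ty":4.2,"tz":130,"roll":0}

```text
t: 28.75
eef_pos: [476.0, -252.6, 65.3]
tcp_rot: [-3.14, 0.002, -0.034]
ft_force: [0.1, -0.5, -3.4]
opening: 0.649
grip_force: 30.0
```

Run:
```python
from h import *
snap("scene","s10"); snap("side","side10"); snap("wrist","w10"); s=env.state(); t=s['eef_pos']; print(t,s['tcp_rot'],s['ft_force'],s['opening'],s['t'])
a=s['tcp_rot'][2]; x=np.array([np.cos(a),np.sin(a),0]); y=np.array([-np.sin(a),np.cos(a),0]); z0=100-68.8+t[2]+10
for f in("s10","side10"):
    im=cv2.imread(f'pics/{f}.png'); hsv=cv2.cvtColor(im,cv2.COLOR_BGR2HSV)
    c=[proj(f,t*[1,1,0]+p*x+q*y+[0,0,z0]) for p,q in((-25,31),(-25,-31),(155,-31),(155,31))]; print(f,"pred",np.round(c).tolist())
    c=np.array(c); u0,v0=(c.min(0)-15).astype(int); u1,v1=(c.max(0)+15).astype(int)
    sub=hsv[v0:v1,u0:u1]; m=((sub[...,1]<40)&(sub[...,2]>130)).astype(np.uint8); n,lab,st,_=cv2.connectedComponentsWithStats(m)
    for i in range(1,n):
        if st[i,4]>80: k=cv2.findContours((lab==i).astype(np.uint8),0,2)[0][0]; print(st[i,4],(cv2.approxPolyDP(k,2.5,True)[:,0]+[u0,v0]).tolist())
    cs=[proj(f,[542+p*.9994+q*.035,-230-p*.035+q*.9994,30]).round().tolist() for p,q in((-130,100),(-130,-100),(130,-100),(130,100))]; print("tray pred",cs)
```

```text
[ 476.78130014 -253.5719146    67.02345946] [ 3.14105902e+00 -7.80869717e-04 -3.47636958e-02] [-0.01750599  0.6724306  -4.04989378] 0.6511456714308248 28.9
s10 pred [[230.0, 221.0], [210.0, 233.0], [247.0, 274.0], [267.0, 261.0]]
1216 [[216, 231], [219, 243], [249, 276], [267, 262], [232, 224]]
275 [[256, 234], [254, 240], [273, 256], [280, 268], [280, 255], [263, 235]]
tray pred [[253.0, 215.0], [196.0, 249.0], [246.0, 310.0], [305.0, 267.0]]
side10 pred [[393.0, 225.0], [415.0, 229.0], [419.0, 193.0], [399.0, 190.0]]
354 [[396, 207], [394, 225], [412, 228], [416, 210]]
tray pred [[357.0, 249.0], [425.0, 261.0], [429.0, 207.0], [370.0, 199.0]]
```

>>> step_arm:
  moves:
    - {"tx":0,"ty":0,"tz":4,"roll":0}
    - {"tx":0,"ty":0,"tz":14,"roll":0}
    - {"tx":0,"ty":0,"tz":26,"roll":0}
    - {"tx":0,"ty":0,"tz":38,"roll":0}
    - {"tx":0,"ty":0,"tz":50,"roll":0}
    - {"tx":0,"ty":0,"tz":60,"roll":0}
    - {"tx":0,"ty":0,"tz":68,"roll":0}
    - {"tx":0,"ty":0,"tz":73,"roll":0}
    - {"tx":0,"ty":0,"tz":75,"roll":0}
    - {"tx":0,"ty":0,"tz":75,"roll":0}

```text
t: 29.73
eef_pos: [476.4, -253.7, -8.9]
tcp_rot: [-3.141, 0.0, -0.035]
ft_force: [-0.4, -0.1, -3.9]
opening: 0.651
grip_force: 30.0
```

>>> step_arm:
  moves:
    - {"tx":0,"ty":0,"tz":1,"roll":0}
    - {"tx":0,"ty":0,"tz":2,"roll":0}
    - {"tx":0,"ty":0,"tz":3,"roll":0}
    - {"tx":0,"ty":0,"tz":4,"roll":0}
    - {"tx":0,"ty":0,"tz":4,"roll":0}

```text
t: 30.15
eef_pos: [476.5, -253.7, -12.6]
tcp_rot: [3.141, -0.0, -0.035]
ft_force: [0.4, -0.1, -3.9]
opening: 0.649
grip_force: 30.0
```

>>> step_arm:
  moves:
    - {"tx":0,"ty":0,"tz":1,"roll":0}
    - {"tx":0,"ty":0,"tz":2,"roll":0}
    - {"tx":0,"ty":0,"tz":3,"roll":0}
    - {"tx":0,"ty":0,"tz":4,"roll":0}
    - {"tx":0,"ty":0,"tz":4,"roll":0}

```text
t: 30.57
eef_pos: [476.4, -253.7, -16.8]
tcp_rot: [-3.142, 0.0, -0.035]
ft_force: [-0.9, -0.2, -3.7]
opening: 0.65
grip_force: 30.0
```

>>> step_arm:
  moves:
    - {"tx":0,"ty":0,"tz":1,"roll":0}
    - {"tx":0,"ty":0,"tz":2,"roll":0}
    - {"tx":0,"ty":0,"tz":3,"roll":0}
    - {"tx":0,"ty":0,"tz":3,"roll":0}

```text
t: 30.9
eef_pos: [476.5, -253.7, -19.7]
tcp_rot: [3.142, 0.0, -0.035]
ft_force: [-0.7, 0.0, -2.8]
opening: 0.65
grip_force: 30.0
```

>>> step_arm:
  moves:
    - {"tx":0,"ty":0,"tz":1,"roll":0}
    - {"tx":0,"ty":0,"tz":2,"roll":0}
    - {"tx":0,"ty":0,"tz":2,"roll":0}

```text
t: 31.15
eef_pos: [476.5, -253.8, -21.6]
tcp_rot: [3.142, -0.0, -0.035]
ft_force: [-1.1, 0.5, -1.2]
opening: 0.656
grip_force: 30.0
```

>>> step_arm:
  moves:
    - {"tx":0,"ty":0,"tz":1,"roll":0}
    - {"tx":0,"ty":0,"tz":2,"roll":0}
    - {"tx":0,"ty":0,"tz":2,"roll":0}

```text
t: 31.4
eef_pos: [476.6, -253.8, -22.4]
tcp_rot: [3.141, -0.001, -0.035]
ft_force: [-5.0, 1.8, 14.3]
opening: 0.648
grip_force: 37.7
```

Firm contact with the tray floor (14 N). I'll release and rise.

>>> step_arm:
  grip: 74
  moves:
    - {"tx":0,"ty":0,"tz":-0.7,"roll":0}
    - {"tx":0,"ty":0,"tz":-0.7,"roll":0}
    - {"tx":0,"ty":0,"tz":-0.7,"roll":0}
    - {"tx":0,"ty":0,"tz":-0.7,"roll":0}
    - {"tx":0,"ty":0,"tz":-0.7,"roll":0}
    - {"tx":0,"ty":0,"tz":-0.7,"roll":0}
    - {"tx":0,"ty":0,"tz":-2,"roll":0}
    - {"tx":0,"ty":0,"tz":-5,"roll":0}
    - {"tx":0,"ty":0,"tz":-10,"roll":0}
    - {"tx":0,"ty":0,"tz":-16,"roll":0}
    - {"tx":0,"ty":0,"tz":-24,"roll":0}

```text
t: 32.32
eef_pos: [476.3, -253.5, 0.8]
tcp_rot: [-3.141, 0.0, -0.035]
ft_force: [0.0, 0.9, -0.1]
opening: 0.778
grip_force: 0.0
```

>>> step_arm:
  moves:
    - {"tx":0,"ty":0,"tz":-10,"roll":0}
    - {"tx":0,"ty":0,"tz":-30,"roll":0}
    - {"tx":0,"ty":0,"tz":-58,"roll":0}
    - {"tx":0,"ty":0,"tz":-86,"roll":0}
    - {"tx":0,"ty":0,"tz":-114,"roll":0}
    - {"tx":0,"ty":0,"tz":-142,"roll":0}
    - {"tx":0,"ty":0,"tz":-170,"roll":0}
    - {"tx":0,"ty":0,"tz":-195,"roll":0}
    - {"tx":0,"ty":0,"tz":-215,"roll":0}
    - {"tx":0,"ty":0,"tz":-225,"roll":0}
    - {"tx":0,"ty":0,"tz":-230,"roll":0}
    - {"tx":0,"ty":0,"tz":-230,"roll":0}

```text
t: 33.32
eef_pos: [476.5, -253.7, 231.2]
tcp_rot: [3.141, -0.001, -0.035]
ft_force: [0.3, -0.1, -0.4]
opening: 0.776
grip_force: 0.0
```

Run:
```python
from h import *
snap("scene","s11"); snap("wrist","w11"); snap("side","side11"); s=env.state(); print(s['eef_pos'],s['opening'],s['ft_force'],s['t'])
cc=np.array([476.5+65.9,-253.7-2.3]); a=-.035; x=np.array([np.cos(a),np.sin(a)]); y=np.array([-x[1],x[0]])
for f in("s11","w11","side11"):
    c=np.array([proj(f,np.append(cc+p*x+q*y,15)) for p,q in((-90,31),(-90,-31),(90,-31),(90,31))]); print(f,"pred",np.round(c).tolist())
    u0,v0=np.maximum((c.min(0)-12).astype(int),0); u1,v1=(c.max(0)+12).astype(int)
    hsv=cv2.cvtColor(cv2.imread(f'pics/{f}.png'),cv2.COLOR_BGR2HSV)[v0:v1,u0:u1]
    m=((hsv[...,1]<40)&(hsv[...,2]>150)).astype(np.uint8); n,lab,st,_=cv2.connectedComponentsWithStats(m)
    for i in range(1,n):
        if st[i,4]>100:
            k=cv2.findContours((lab==i).astype(np.uint8),0,2)[0][0]; print(st[i,4],(cv2.boxPoints(cv2.minAreaRect(k))+[u0,v0]).round().tolist(),(cv2.approxPolyDP(k,3,True)[:,0]+[u0,v0]).tolist())
# bystander check
A,B=cv2.imread('pics/scene0.png',0).astype(int),cv2.imread('pics/s11.png',0).astype(int)
for n,(u,v,w) in dict(glue=(330,230,22),gear=(358,263,12),stone=(415,190,16),pin2=(432,165,12),spanner=(270,248,14)).items(): print(n,np.abs(A-B)[v-w:v+w,u-w:u+w].mean().round(1))
```

```text
[ 476.05129906 -253.4142443   229.28553872] 0.7758658908076306 [-0.38854515 -0.40950123  0.28657782] 33.4667
s11 pred [[235.0, 242.0], [217.0, 253.0], [252.0, 293.0], [270.0, 280.0]]
233 [[253.0, 238.0], [259.0, 232.0], [287.0, 263.0], [280.0, 269.0]] [[256, 235], [254, 239], [281, 268], [281, 257], [262, 235], [257, 240]]
1115 [[217.0, 254.0], [235.0, 238.0], [271.0, 281.0], [253.0, 296.0]] [[235, 242], [218, 254], [253, 293], [269, 279]]
w11 pred [[297.0, 191.0], [337.0, 191.0], [340.0, 62.0], [294.0, 62.0]]
4856 [[294.0, 62.0], [339.0, 62.0], [339.0, 191.0], [294.0, 191.0]] [[294, 62], [296, 191], [335, 191], [339, 62]]
side11 pred [[390.0, 249.0], [411.0, 252.0], [415.0, 216.0], [396.0, 213.0]]
675 [[389.0, 250.0], [394.0, 213.0], [415.0, 216.0], [410.0, 253.0]] [[396, 214], [390, 249], [409, 253], [414, 217]]
glue 3.9
gear 3.8
stone 3.8
pin2 3.5
spanner 4.1
```

All three views match the cover lying flat with its top at z=15, within about 1 px. The checked bystanders (spanner, glue, gear, slip stone) show no change, and the pin stood in the tin when last viewed. I'm handing in.

```bash
python3 -c "
from cell import env
print(env.job_done())"
```

```text
the job is handed in; nothing more can be done
None
```

The job is handed in at about 33 s, with no verdict returned: the lock pin leans in the tin and the cover lies flat in the tray beside the spanner. I saw no change in the spanner, glue, gear or slip stone, but did not re-check the mallet and carving at the end.

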